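# Clamp the vial rack to its rail with a quarter-turn channel nut

## Task

Lock the vial rack where it stands on the slotted rail: take the green-knobbed spring clamp from the parts tray, lower its nut into the open slot beside the rack and slide it along into the rack's forked foot until the stem bears on the end of the fork, without shoving the rack along. Press the knob down firmly but not hard, turn it a quarter turn clockwise (seen from above) and let it rise so that the nut catches under the lips of the slot. Then give it a firm but not violent tug upwards to check that it has caught, let go of it and leave everything else as it is.

Things in the scene. Friction and masses are not known exactly. Their poses are not given: they have to be found in the camera images.
- rail: Galvanised 41 mm strut rail (U channel, slot upwards) fixed to the deck. Origin on the deck under the slot's centre line; y runs along the slot towards the rack, z up; open steel from y = -135 mm to +235. 41 mm wide, top face at z = 41.3. Slot 22 mm wide; its lips turn down into the channel, 2 mm thick, lower edge at z = 34.1. Below them the inside is 37 mm wide, floor at z = 2.
- rack_edge (a point): Middle of the front (-y) edge, upper face, of the carrier plate under the white vial rack, on the slot's centre line, 8 mm above the rail's top face; axes as the rail. Plate 90 (x) by 121 mm (y); rack 80 by 88, from 32 mm to +y of this edge, vial caps 44 mm above it. The carrier, foot included, slides along the rail against about 6 N of friction.
- rack: Carrier and rack; origin on the rail's top face, on the slot's centre line, 34 mm to -y of rack_edge: about here stands the clamp's stem when it bears on the fork's end. The aluminium forked foot is set by hand in slotted holes, so the true place (fork_end) is up to 9 mm off along y, not measured. Fork open to -y, 13 mm wide; tines 3 mm thick on the rail, flared, tips 2 mm thick 41 mm to -y.
- clamp_grip (a point): The clamp: loose, 62 mm high, about 0.19 kg, standing upright on its nut in the tray. This point: centre of its green paddle knob, 14 mm thick (x), 50 long (y), 30 high (z), 47 mm above the clamp's underside. Knob and nut point the same way (y): in line with the slot the nut passes, across it the nut is caught. Stem 10 mm in diameter from nut to knob; everything turns with the knob.
- clamp_nut (a point): On the clamp's axis, 6.5 mm above its underside, level with the floor of two grooves in the nut's top, 12.3 mm either side of the axis, 5 wide, 2.5 deep: the lips' edges sit in them when caught. Steel nut 34 mm long (y), 19.5 wide (x), 9 high, bevelled below. Two corners are cut: under the lips it turns clockwise from above only, and meets the channel walls about 10 degrees past the quarter turn.
- washer (a joint): How far (m) the clamp's sprung washer is pushed up the stem: 0 free to 0.0065 stop; 5 N to start it, 10 N at the stop. Washer 38 mm across, 4 thick, underside 14.7 mm above the clamp's underside when free. Caught on the rack's foot it reads 0.002; to turn under the lips the nut must be pressed until it reads over 0.0045 (lips clear of the grooves).
- tray: Shallow steel tray, 150 (x) by 130 (y) mm, walls 14 mm high, floor 2 mm thick, origin under its centre. It also holds a hex bolt, a plain channel nut and a washer, all lower than 25 mm.
- dish_stack: Bystander: stack of four red petri dishes, 93 mm across, 63 mm high. Origin under its centre.
- bottle: Bystander: brown bottle, 70 mm across, 150 mm high. Origin under its centre.
- tube_stand: Bystander: white tube stand with capped tubes, 62 by 125 mm, 90 mm high. Origin under its centre.
Things that resemble listed ones, but are neither listed nor needed, are in the scene too. There is more than one size of the part that bears clamp_grip; the job needs the largest.

How it is judged (in metres and radians):
On the way, in this order (a step that is already met when the one before it is completed fails the run):
1. the nut is down in the slot, knob in line with it, still clear of the fork (x of clamp_nut in the frame of rail between -0.004 and 0.004 m and z of clamp_nut in the frame of rail between 0.01 and 0.0385 m and angle between the y axis of clamp_nut and the y axis of rail, either way round below 0.17 rad and horizontal distance between clamp_nut and fork_end above 0.02 m), for 0.1 s.
2. the clamp has been slid home: its stem bears on the end of the fork (x of clamp_nut in the frame of rail between -0.004 and 0.004 m and z of clamp_nut in the frame of rail between 0.01 and 0.0385 m and angle between the y axis of clamp_nut and the y axis of rail, either way round below 0.17 rad and horizontal distance between clamp_nut and fork_end below 0.0035 m and contact force between stem and rack above 1.5 N), for 0.1 s.
3. the nut, turned a quarter turn under the lips and risen so that they sit in its grooves, is tugged upwards: it pulls on the lips with more than 9 N (angle between the y axis of clamp_nut and the x axis of rail, either way round below 0.17 rad and z of clamp_nut in the frame of rail between 0.0325 and 0.0365 m and horizontal distance between clamp_nut and fork_end below 0.004 m and contact force between clamp and lips above 9 N), for 0.1 s.
At the end, for the whole second after the job is handed in: Nut square across the slot within 10 degrees, caught under both lips with their edges in its grooves (2 mm), stem within 4 mm of its place at the fork's end, upright within 7 degrees, the spring holding the foot (over 3 N on the foot, 2.5 on the lips); at rest and released (angle between the y axis of clamp_nut and the x axis of rail, either way round below 0.17 rad and z of clamp_nut in the frame of rail between 0.0325 and 0.0365 m and horizontal distance between clamp_nut and fork_end below 0.004 m and contact force between clamp and lips above 2.5 N and contact force between clamp and rack above 3 N and angle between clamp_grip's own z axis and vertical below 0.12 rad and linear speed of clamp below 0.01 m/s and contact force between clamp and the fingers below 0.1 N); the robot touches nothing.
It fails at once if the rack is shoved more than 2 mm along the rail (distance of rack_edge from where it was at the start of the episode above 0.002 m).
It fails at once if the clamp is pressed on the rack's foot with more than 30 N (contact force between clamp and rack above 30 N).
It fails at once if the clamp is pressed on or pulled against the lips with more than 25 N (contact force between clamp and lips above 25 N).
It fails at once if a bystander is moved more than 15 mm (distance of any of dish_stack, bottle, tube_stand, tray from where it was at the start of the episode above 0.015 m).
It also fails if it takes over 72 s, if anything falls off the work surface, if the arm or the gripper's body presses on something with over 40 N, if the wrist force passes 120 N, or if a joint passes its speed limit or range.

## Robot

A 6-joint arm with a two-finger parallel gripper is mounted at the origin on the work surface. World frame = base frame: x ahead of the robot, y to its left, z up, the work surface at z = 0. Lengths are in mm, angles in rad, forces in N, time in s.
With the tool pointing down it reaches from about 350 to 875 mm from the base axis. Payload 15.5 kg.
Tool frame: the origin (TCP) lies on the centre line of the jaws, within the pads' length; the fingertips stand 17 mm ahead of it and the grasp point (between the pads) lies 2 mm behind it; x points along the fingers, z is the direction in which the jaws open and shut, and the axes are right-handed (so a half turn about x gives the same grasp; the last joint's range is limited). The gripper opens to 85 mm and grips with 20 to 120 N. Pads are 22 mm wide; open, the fingers measure 114 mm over their backs; the gripper's body (76 mm by 85 mm) begins 54 mm behind the grasp point. The pads swing forward as they close: fully open they stand 13 mm farther back than shut.
Start: joints at [-1.308, 0.494, 1.345, -0, 1.302, -0.096], TCP at [219.47, -585.2, 213.977] pointing down, gripper open.
Joint ranges: [-2.91, 2.91], [-0.82, 2.16], [0.22, 2.67], [-1.22, 4.37], [0.12, 2.79], [-3.08, 3.08]. Speed limits (rad/s): [1.89, 1.89, 2.57, 3.01, 3.01, 3.01].

## Interface

Orientations are given as a unit quaternion [x, y, z, w].
In Python, from station import telemetry, grab_frame, get_calibration, order gives the robot as it stands. The module is installed in compiled form; this text tells all that it offers.
- The arm moves only by the tool step_arm, never from a script. Its argument "increments" is text: rows parted by semicolons, each of 5 numbers parted by spaces: the shift along the tool's x, y, z in m, then the turn about the tool's x in degrees, then the closure, from 0 (fully open) to 1 (shut). A call has exactly 10 rows; each row shifts and turns the commanded pose from where the row before left it, along the tool's axes as they then stand; what a row does not reach is not made up. A row lasts 1/8 s, in which the tool goes at most 62.5 mm and 10.7 degrees, less where a joint would pass 70% of its speed; a pose out of reach is approached as far as the arm can. A call with a gripper value outside its range is refused whole. The fingers move at their own pace and stop on an object; "newtons" is the grip in N (left out, the last holds). Time passes only in rows, so rows that do not move let the fingers close, or fill a call up. It gives the time, the measured TCP pose, the force and the opening at its end, in the units of the state.
- telemetry.get_obs(): the state, without advancing time (a new reading comes with each control period).
- grab_frame(name): name is "scene" or "top" or "wrist"; returns the picture (400x640x3 uint8, blue, green, red); there is no depth.
- get_calibration(name): a dict with "vfov" (degrees; the focal length in pixels is half the picture's height over the tangent of half this angle, whatever the lens; pixels are square), "cx", "cy" (the principal point, pixels), "rvec" (rotation vector, rad) and "tvec" (3), from world to camera coordinates, as OpenCV has them. Camera axes: x right, y down, z forward; pixel columns grow to the right and rows downward; lengths in mm; the calibration is good to about 2 mm. The wrist camera is an equidistant fisheye: a pixel r from the principal point sees the ray r / f radians off the axis. A picture is of the moment at which its call begins: read the wrist's pose just before it. get_calibration takes no time and is no camera call; for the wrist camera it gives the pose at the moment of the call.
- order.hand_in(): hands the job in, once; it reports no verdict.
The state is a dict: "time_s": time; "q": joint angles; "joint_vel": joint speeds; "effort": joint torques, N m; "position": TCP position; "tcp_rot": TCP orientation; "contact_force": force on the tool from outside, world axes, zero at the start; "wrist_torque": the same for the moment, N m; "width": finger opening in mm.
Only numpy, scipy, OpenCV 4.12 (cv2) and the standard library are available. Lean on these libraries where they do the work, as an engineer would, in place of code of your own. Each camera call takes 0.05 s, during which the arm holds its last target.

## Working session

There is one attempt and no reset: what is moved stays moved. The work goes in short steps, Python scripts to look and compute and a tool call to move; the robot and the scene stay as the last step left them, time stands still between calls to the robot, and variables do not carry over. Pictures are saved under pics/ and viewed, and the job is handed in when it is done.

Besides the shell and the picture viewer there is one more tool, called after "Request:" as name(argument=value, ...) on one line, values as JSON. step_arm: Moves the arm, as the interface text tells. Its arguments: {"type":"object","properties":{"increments":{"type":"string"},"newtons":{"type":"number"}},"required":["increments"]}

```bash
mkdir -p pics
cat > h.py <<'E'
import numpy as np, cv2
from station import telemetry, grab_frame, get_calibration, order
from scipy.spatial.transform import Rotation as R
def cal(n):
    c=get_calibration(n); f=200/np.tan(np.radians(c['vfov'])/2)
    Rm=cv2.Rodrigues(np.array(c['rvec'],float))[0]; t=np.array(c['tvec'],float).ravel()
    return dict(f=f,cx=c['cx'],cy=c['cy'],R=Rm,t=t,o=-Rm.T@t,n=n)
def ray(c,u,v):
    x=(u-c['cx'])/c['f'];y=(v-c['cy'])/c['f']
    if c['n']=='wrist':
        r=np.hypot(x,y); s=np.sin(r)/max(r,1e-9); d=np.array([x*s,y*s,np.cos(r)])
    else: d=np.array([x,y,1.])
    d=c['R'].T@d; return d/np.linalg.norm(d)
def onz(c,u,v,z):
    d=ray(c,u,v); return c['o']+d*(z-c['o'][2])/d[2]
def proj(c,P):
    p=c['R']@np.array(P,float)+c['t']
    if c['n']=='wrist':
        r=np.hypot(p[0],p[1]); th=np.arctan2(r,p[2]); return c['cx']+c['f']*th*p[0]/r, c['cy']+c['f']*th*p[1]/r
    return c['cx']+c['f']*p[0]/p[2], c['cy']+c['f']*p[1]/p[2]
def tri(c1,p1,c2,p2):
    a,b=ray(c1,*p1),ray(c2,*p2); A=np.stack([a,-b],1); s=np.linalg.lstsq(A,c2['o']-c1['o'],rcond=None)[0]
    P=c1['o']+a*s[0];Q=c2['o']+b*s[1]; return (P+Q)/2,np.linalg.norm(P-Q)
E
python3 - <<'E'
from h import *
print(telemetry.get_obs())
for n in('scene','top','wrist'):
    c=cal(n);im=grab_frame(n);cv2.imwrite(f'pics/{n}0.png',im);print(n,c['f'],c['cx'],c['cy'],c['o'],c['R'][2])
E
```

```text
{'time_s': 0.0, 'q': array([-1.30748892e+00,  4.94205995e-01,  1.34614550e+00,  1.74018028e-05,
        1.30252356e+00, -9.55090787e-02]), 'joint_vel': array([-0.00037296,  0.00085771,  0.00082871, -0.00042449, -0.0009559 ,
       -0.00086976]), 'effort': array([-1.18774856e-04, -8.82147503e+01, -3.83863342e+01, -1.22826164e-04,
        1.01937598e-02, -3.83741644e-05]), 'position': array([ 219.37821782, -584.80867506,  213.38122653]), 'tcp_rot': array([ 0.40304946,  0.58153987, -0.40245518,  0.58085484]), 'contact_force': array([ 0.35404907, -0.030423  , -0.77026999]), 'wrist_torque': array([0.00723122, 0.01213731, 0.03124372]), 'width': 85.22216182096014}
scene 454.5632189493351 313.8402819055466 201.14699742260677 [1291.35956037  500.37013498  672.05635595] [-0.69969045 -0.43024    -0.57037427]
top 429.87973008595367 315.30461761677907 197.93846273806855 [ 509.4827048    33.44043195 1184.50638813] [ 0.05992439  0.01121938 -0.99813987]
wrist 309.70691628693146 317.90039496044244 197.92004266023238 [ 299.53718395 -554.75393251  373.24675806] [-0.3079751  -0.11510449 -0.94440579]
```

View pics/scene0.png

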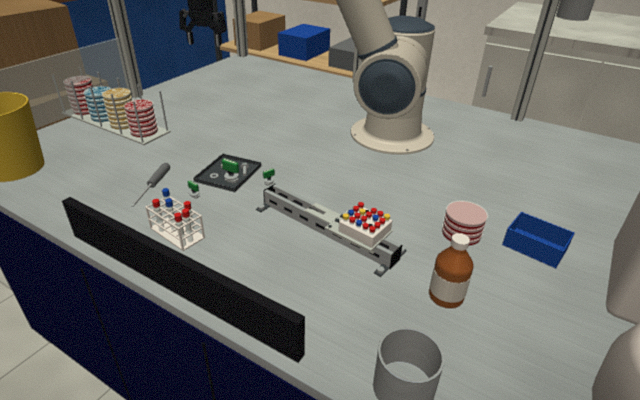

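View pics/top0.png

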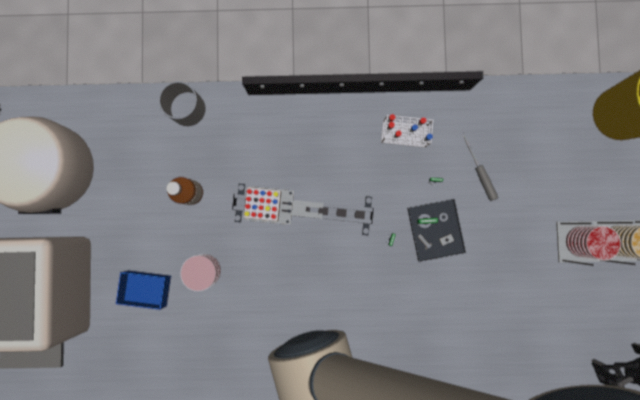

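View pics/wrist0.png

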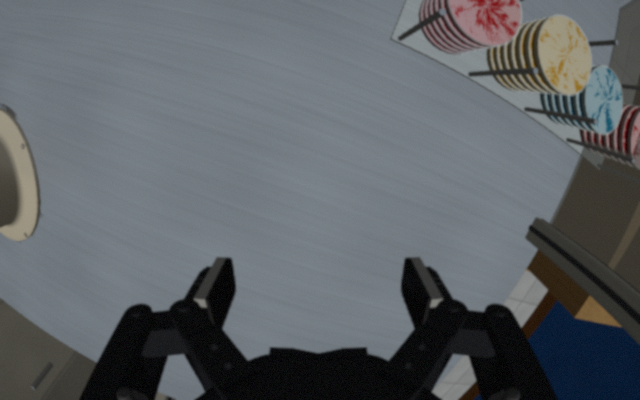

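The top view shows the rail from (237,203) to (372,215), with the rack at its left end. There are three green knobs: in the tray at (429,221), and loose at (435,180) and (391,239). The tray knob looks longest and is the only one in the tray. I'll enlarge it and measure.

Run:
```python
from h import *
s=cv2.imread('pics/scene0.png');t=cv2.imread('pics/top0.png')
cs,ct=cal('scene'),cal('top')
def greens(im):
    h=cv2.cvtColor(im,cv2.COLOR_BGR2HSV);m=cv2.inRange(h,(50,90,40),(80,255,255))
    n,l,st,ce=cv2.connectedComponentsWithStats(m);return [(ce[i],st[i],cv2.minAreaRect(np.argwhere(l==i)[:,::-1].astype(np.float32))) for i in range(1,n) if st[i][4]>12]
for g in greens(s):print('S',g)
for g in greens(t):print('T',g, onz(ct,*g[0],62))
a=cv2.resize(t[160:270,370:500],None,fx=6,fy=5.4,interpolation=cv2.INTER_CUBIC)
cv2.imwrite('pics/crop_tray.png',a[:600])
b=cv2.resize(t[170:245,225:385],None,fx=5,fy=5,interpolation=cv2.INTER_CUBIC);cv2.imwrite('pics/crop_rail.png',b)
```

```text
S (array([230.12101911, 166.22292994]), array([222, 159,  17,  14, 157], dtype=int32), ((229.76402282714844, 166.0224609375), (18.288576126098633, 10.643349647521973), 12.994616508483887))
S (array([268.265625, 173.40625 ]), array([263, 169,  11,   9,  64], dtype=int32), ((268.6651306152344, 173.55047607421875), (6.2258710861206055, 10.919219970703125), 73.3007583618164))
S (array([192.69491525, 185.89830508]), array([188, 181,  10,  10,  59], dtype=int32), ((192.30003356933594, 185.9000244140625), (12.074767112731934, 5.813776969909668), 26.56505012512207))
T (array([434.65, 219.65]), array([430, 217,   8,   6,  20], dtype=int32), ((433.5, 219.5), (5.0, 7.0), 90.0)) [ 514.31000348 -263.06172189   62.        ]
```

View pics/crop_tray.png

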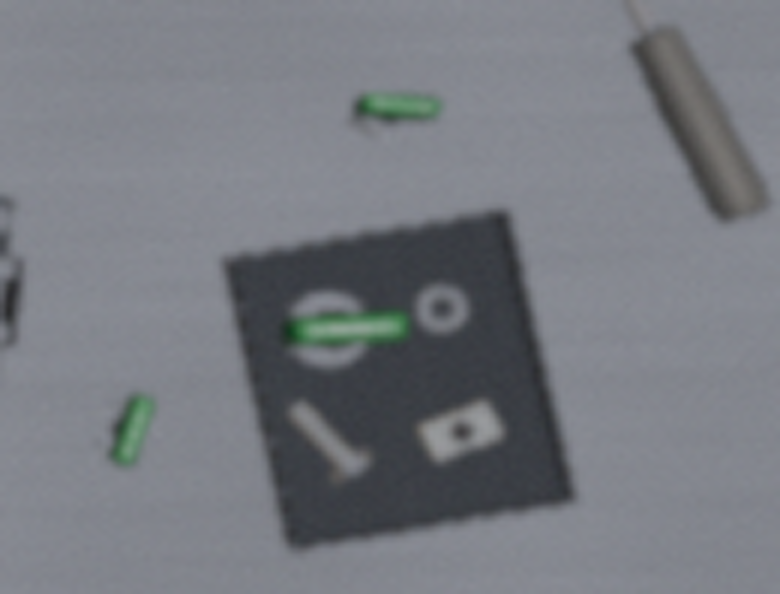

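View pics/crop_rail.png

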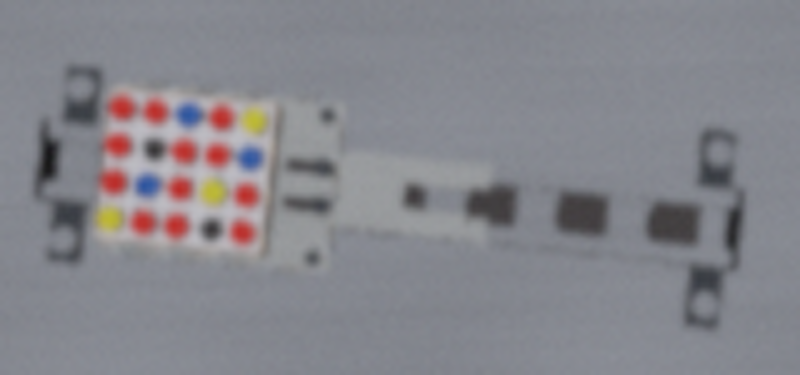

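The tray knob is the long one, with the washer ring under it, and its length in the picture (about 19 px × 2.7 mm ≈ 50 mm) fits the largest clamp. The other two are about 13 px long. Next I'll measure it and the rail.

Run:
```python
from h import *
s=cv2.imread('pics/scene0.png');t=cv2.imread('pics/top0.png')
cs,ct=cal('scene'),cal('top')
h=cv2.cvtColor(t,cv2.COLOR_BGR2HSV);m=cv2.inRange(h,(45,50,30),(85,255,255))
n,l,st,ce=cv2.connectedComponentsWithStats(m)
for i in range(1,n):
  if st[i][4]>12:
    r=cv2.minAreaRect(np.argwhere(l==i)[:,::-1].astype(np.float32));print(ce[i],st[i],r,onz(ct,*ce[i],58))
P,e=tri(cs,(230.1,166.2),ct,(429.5,221));print('tri',P,e)
print('px/mm',onz(ct,300,200,62)-onz(ct,301,200,62))
for q in[(372,215.6),(234,201.6)]:print(onz(ct,*q,41.3))
# knob end points in top
Z=41.3
cr=lambda x,y:(x/5+225-.4,y/5+170-.4)
for nm,q in dict(tip=(490,203),edge=(337,188),edgeL=(328,268),edgeR=(345,103),railR=(738,228)).items(): print(nm,onz(ct,*cr(*q),49.3 if 'edge' in nm else Z))
```

```text
[436.1875 179.375 ] [430 178  13   4  48] ((436.0, 179.5), (3.0, 12.0), 90.0) [ 619.71309503 -271.85537522   58.        ]
[428.06306306 220.32432432] [417 217  22   7 111] ((427.5, 220.0), (6.0, 21.0), 90.0) [ 512.89368349 -246.93281657   58.        ]
[391.66666667 239.17647059] [389 233   7  13  51] ((391.6000061035156, 239.20001220703125), (3.7947328090667725, 12.649109840393066), 18.434947967529297) [ 465.65550262 -150.76215979   58.        ]
tri [ 509.45855119 -251.3973217    45.79652978] 5.4961583725474386
px/mm [0.05079341 2.61726593 0.        ]
[ 528.24832675 -103.25280021   41.3       ]
[572.5512887  263.46849335  41.3       ]
tip [545.07999256  27.50413728  41.3       ]
edge [554.30802841 108.27126771  49.3       ]
edgeL [512.17006046 113.67690028  49.3       ]
edgeR [599.29705055 103.3305804   49.3       ]
railR [ 529.29866782 -103.81080014   41.3       ]
```

```bash
cat >> h.py <<'E'
def state():
    o=telemetry.get_obs(); Rt=R.from_quat(o['tcp_rot']); return o,Rt.as_matrix()
def plan(P,zdir=None):
    o,M=state(); d=np.array(P)-o['position']; print('t',round(o['time_s'],2),'pos',o['position'].round(1),'q',o['q'].round(3),'w',round(o['width'],1),'F',o['contact_force'].round(1))
    print('tool axes rows x,y,z in world:\n',M.T.round(3))
    print('shift tool (mm)',(M.T@d).round(1))
    if zdir is not None:
        z=M[:,2]; 
        for s in(1,-1):
            w=np.array([zdir[0],zdir[1],0])*s; w/=np.linalg.norm(w)
            print('turn about x',np.degrees(np.arctan2(M[:,0]@np.cross(z,w),z@w)).round(2))
E
python3 - <<'E'
from h import *
plan([512,-248,170],[1,0])
E
```

```text
t 0.15 pos [ 219.4 -584.9  213.5] q [-1.308  0.494  1.346 -0.     1.302 -0.095] w 85.0 F [-0.3  0.4  0.3]
tool axes rows x,y,z in world:
 [[-0.     0.001 -1.   ]
 [ 0.936  0.351  0.   ]
 [ 0.351 -0.936 -0.001]]
shift tool (mm) [  43.8  392.3 -212.7]Traceback (most recent call last):
  File "<stdin>", line 2, in <module>
  File "h.py", line 33, in plan
    w=np.array([zdir[0],zdir[1],0])*s; w/=np.linalg.norm(w)
                                       ^^^^^^^^^^^^^^^^^^^^
numpy._core._exceptions._UFuncOutputCastingError: Cannot cast ufunc 'divide' output from dtype('float64') to dtype('int64') with casting rule 'same_kind'
```

Request:
step_arm(increments="0 0.0392 -0.0213 0 0;0 0.0392 -0.0213 0 0;0 0.0392 -0.0213 0 0;0 0.0392 -0.0213 0 0;0 0.0392 -0.0213 0 0;0 0.0392 -0.0213 0 0;0 0.0392 -0.0213 0 0;0 0.0392 -0.0213 0 0;0 0.0392 -0.0213 0 0;0 0.0392 -0.0213 0 0")

```text
time_s: 1.4
position: [512.5, -246.9, 213.8]
tcp_rot: [0.403, 0.581, -0.403, 0.581]
contact_force: [-0.7, -0.3, -0.1]
width: 85.6
```

Request:
step_arm(increments="0 0 0 -8.6 0;0 0 0 -8.6 0;0 0 0 -8.6 0;0 0 0 -8.6 0;0 0 0 -8.6 0;0 0 0 -8.6 0;0 0 0 -8.6 0;0 0 0 -8.6 0;0 0 0 0 0;0 0 0 0 0")

```text
time_s: 2.65
position: [511.6, -248.1, 213.9]
tcp_rot: [0.005, 0.707, -0.005, 0.707]
contact_force: [0.1, 0.6, -0.7]
width: 85.7
```

```bash
sed -i 's/,0\])\*s; w/,0.])*s; w/' h.py
python3 - <<'E'
from h import *
plan([512,-248,170],[1,0])
c=cal('wrist');im=grab_frame('wrist');cv2.imwrite('pics/w1.png',im);np.save('w1.npy',c,allow_pickle=True)
print(c['o'],c['R'][2])
E
```

```text
t 2.65 pos [ 511.6 -248.1  213.9] q [-0.556  0.414  1.487  0.     1.24  -0.542] w 85.7 F [ 0.1  0.6 -0.7]
tool axes rows x,y,z in world:
 [[-0.     0.    -1.   ]
 [ 0.015  1.     0.   ]
 [ 1.    -0.015 -0.   ]]
shift tool (mm) [43.9  0.1  0.4]
turn about x -0.84
turn about x 179.16
[ 513.53701327 -162.72197191  373.6761168 ] [-0.00457582 -0.32889404 -0.94435574]
```

View pics/w1.png

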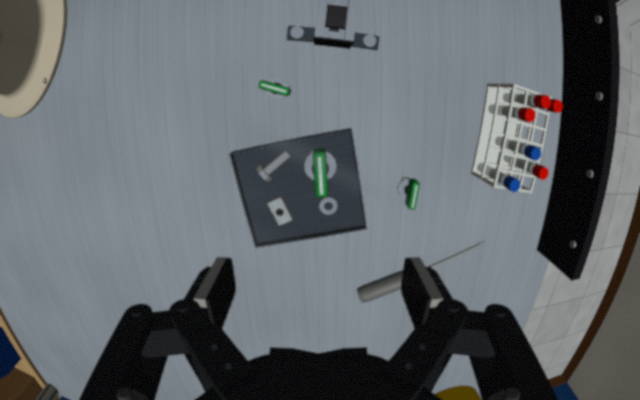

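The wrist view shows the clamp at (320,172) in the tray, with its knob lying nearly along the image's vertical and the washer ring at (320,165). The rail end is at (334,38).

Run:
```python
from h import *
c=np.load('w1.npy',allow_pickle=True).item()
im=cv2.imread('pics/w1.png')
h=cv2.cvtColor(im,cv2.COLOR_BGR2HSV);m=cv2.inRange(h,(45,70,40),(85,255,255))
n,l,st,ce=cv2.connectedComponentsWithStats(m)
for i in range(1,n):
  if st[i][4]>30:
    pts=np.argwhere(l==i)[:,::-1]
    W=np.array([onz(c,*p,64)[:2] for p in pts]);r=cv2.minAreaRect(W.astype(np.float32));print(ce[i],st[i],r)
cv2.imwrite('pics/w1c.png',cv2.resize(im[120:250,230:380],None,fx=4.6,fy=4.6,interpolation=cv2.INTER_CUBIC))
```

```text
[274.46568627  87.70588235] [259  81  31  15 204] ((470.19952392578125, -154.85675048828125), (9.031621932983398, 32.03946304321289), 72.28500366210938)
[320.06346154 173.08846154] [313 148  16  51 520] ((515.02587890625, -243.85006713867188), (14.992104530334473, 53.638519287109375), 1.284236192703247)
[411.97368421 192.92982456] [407 179  13  30 228] ((614.4635620117188, -267.2116394042969), (33.218109130859375, 12.585861206054688), 83.800537109375)
```

View pics/w1c.png

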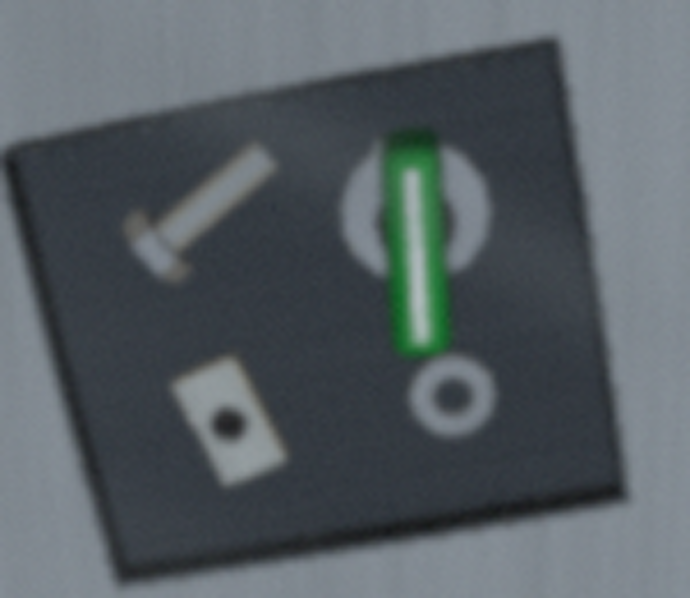

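The knob measures 15×53.6 mm with its end face included (50×14 expected), and it agrees with the top view to about 2 mm. The centre is about (515,-245.7). The knob's angle calls for a -2.1° turn.

Request:
step_arm(increments="0.012 0.0024 0.0034 -2.1 0.4;0.014 0 0 0 0.4;0.014 0 0 0 0.4;0.014 0 0 0 0.4;0.014 0 0 0 0.4;0.014 0 0 0 0.4;0.014 0 0 0 0.4;0.008 0 0 0 0.4;0 0 0 0 0.4;0 0 0 0 0.4", newtons=60)

```text
time_s: 3.95
position: [515.4, -245.9, 110.4]
tcp_rot: [-0.009, 0.707, 0.009, 0.707]
contact_force: [-0.3, -0.4, 1.5]
width: 50.9
```

Run:
```python
from h import *
plan([515,-245.7,47])
c=cal('wrist');im=grab_frame('wrist');cv2.imwrite('pics/w2.png',im)
h=cv2.cvtColor(im,cv2.COLOR_BGR2HSV);m=cv2.inRange(h,(45,70,40),(85,255,255))
n,l,st,ce=cv2.connectedComponentsWithStats(m)
for i in range(1,n):
  if st[i][4]>300:
    pts=np.argwhere(l==i)[:,::-1]
    W=np.array([onz(c,*p,64)[:2] for p in pts]);r=cv2.minAreaRect(W.astype(np.float32));print(ce[i],st[i],r)
```

```text
t 3.95 pos [ 515.4 -245.9  110.4] q [-0.55   0.539  1.598  0.     1.004 -0.575] w 50.9 F [-0.3 -0.4  1.5]
tool axes rows x,y,z in world:
 [[ 0.001 -0.    -1.   ]
 [-0.025  1.    -0.   ]
 [ 1.     0.025  0.001]]
shift tool (mm) [63.4  0.2 -0.4]
[255.75231481  85.68981481] [233  75  46  23 432] ((472.1588439941406, -154.71636962890625), (9.085569381713867, 31.610807418823242), 70.76603698730469)
[315.82193065 208.6316776 ] [ 306  173   21   72 1067] ((514.5381469726562, -241.63023376464844), (14.587068557739258, 54.76935958862305), 2.083968162536621)
[436.76104418 235.82128514] [427 217  22  41 498] ((609.6949462890625, -262.781982421875), (34.78531265258789, 15.499855041503906), 85.01384735107422)
```

View pics/w2.png

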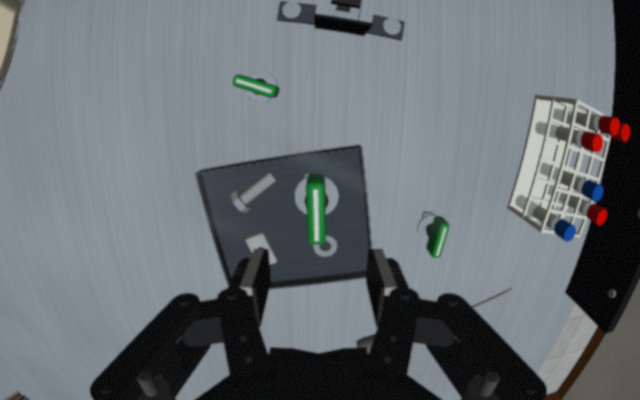

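Request:
step_arm(increments="0.01 0.0012 -0.0005 0 0.5;0.01 0 0 0 0.5;0.01 0 0 0 0.5;0.01 0 0 0 0.5;0.01 0 0 0 0.5;0.01 0 0 0 0.5;0.0035 0 0 0 0.5;0 0 0 0 0.5;0 0 0 0 0.5;0 0 0 0 0.5")

```text
time_s: 5.25
position: [514.8, -244.7, 46.8]
tcp_rot: [-0.009, 0.707, 0.009, 0.707]
contact_force: [-0.4, 0.3, 0.4]
width: 42.4
```

Run:
```python
from h import *
plan([515,-244.5,47])
c=cal('wrist');im=grab_frame('wrist');cv2.imwrite('pics/w3.png',im)
```

```text
t 5.25 pos [ 514.8 -244.7   46.8] q [-0.548  0.63   1.649 -0.     0.862 -0.574] w 42.4 F [-0.4  0.3  0.4]
tool axes rows x,y,z in world:
 [[ 0.    -0.    -1.   ]
 [-0.025  1.    -0.   ]
 [ 1.     0.025  0.   ]]
shift tool (mm) [-0.2  0.2  0.2]
```

View pics/w3.png

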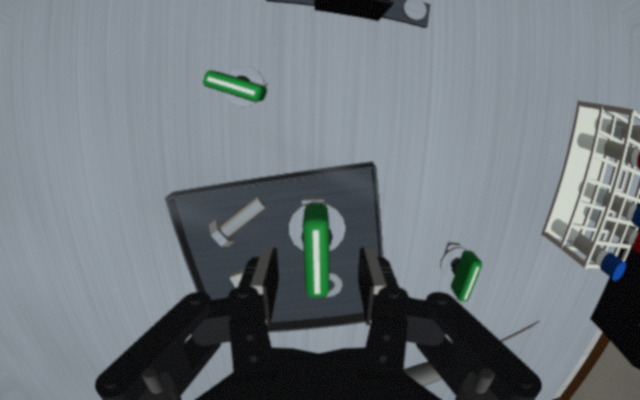

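Run:
```python
from h import *
c=cal('wrist');o,M=state();im=cv2.imread('pics/w3.png')
p=o['position']
for dy in(-25,-11,0,11,25):
  q=p+M[:,1]*dy; q[2]=64; print(dy,np.round(proj(c,q),1))
q=p+M[:,1]*25;q[2]=34;print('low',np.round(proj(c,q),1))
for s in(-21,21):
  for dy in(-11,11):
    for dx in(-17,17):
      q=p+M[:,1]*dy+M[:,2]*s+M[:,0]*dx;a=proj(c,q);print(s,dy,dx,np.round(a,1));cv2.circle(im,(int(a[0]),int(a[1])),1,(0,0,255),-1)
cv2.imwrite('pics/w3c.png',cv2.resize(im[190:340,220:420],None,fx=4,fy=4,interpolation=cv2.INTER_CUBIC))
```

```text
-25 [316.5 298.2]
-11 [316.5 278.2]
0 [316.5 261.3]
11 [316.5 243.1]
25 [316.5 218.2]
low [316.7 198.4]
-21 -11 -17 [278.5 277.5]
-21 -11 17 [284.4 248.4]
-21 11 -17 [276.2 242.5]
-21 11 17 [282.9 217.3]
21 -11 -17 [354.5 277.7]
21 -11 17 [349.  248.5]
21 11 -17 [356.8 242.6]
21 11 17 [350.5 217.4]
```

View pics/w3c.png

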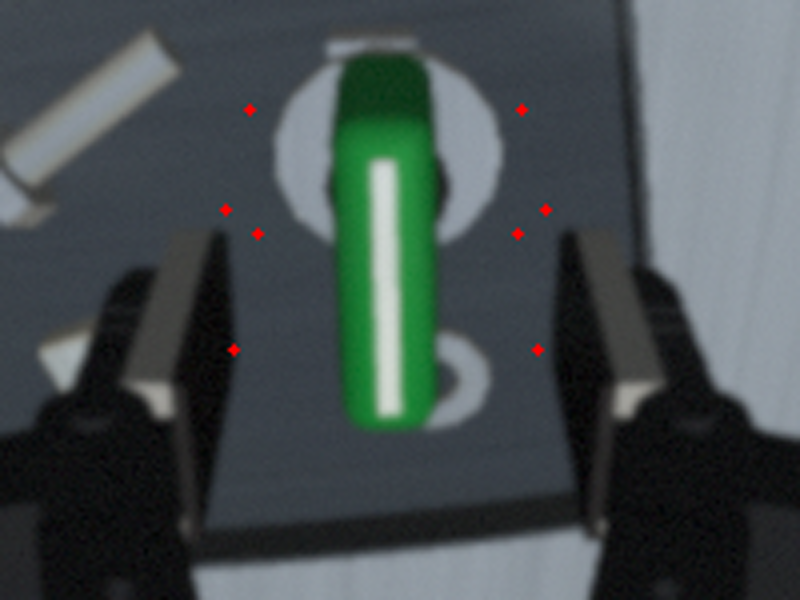

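The knob ends appear at rows 220 and 297.5, against 218 and 298 predicted for a centred knob. It is centred, so I'll close on it.

Request:
step_arm(increments="0 0 0 0 0.7;0 0 0 0 0.8;0 0 0 0 0.9;0 0 0 0 1;0 0 0 0 1;0 0 0 0 1;0 0 0 0 1;0 0 0 0 1;0 0 0 0 1;0 0 0 0 1", newtons=60)

```text
time_s: 6.55
position: [514.9, -244.8, 47.1]
tcp_rot: [-0.009, 0.707, 0.009, 0.707]
contact_force: [-0.8, 1.1, 10.6]
width: -0.0
```

Request:
step_arm(increments="-0.005 0 0 0 1;-0.01 0 0 0 1;-0.01 0 0 0 1;-0.01 0 0 0 1;-0.015 0 0 0 1;-0.015 0 0 0 1;-0.015 0 0 0 1;-0.01 0 0 0 1;0 0 0 0 1;0 0 0 0 1")

```text
time_s: 7.8
position: [514.4, -244.4, 136.1]
tcp_rot: [-0.009, 0.707, 0.009, 0.707]
contact_force: [-0.1, 0.7, -0.3]
width: 0.1
```

Run:
```python
from h import *
plan([515,-244.5,137])
c=cal('wrist');im=grab_frame('wrist');cv2.imwrite('pics/w4.png',im)
o,M=state();p=o['position']
for dx in(-17,13):
 for dy in(-25,0,25):
  print(dx,dy,np.round(proj(c,p+M[:,1]*dy+M[:,0]*dx),1))
cv2.imwrite('pics/w4c.png',cv2.resize(im[190:340,220:420],None,fx=4,fy=4,interpolation=cv2.INTER_CUBIC))
```

```text
t 7.8 pos [ 514.4 -244.4  136.1] q [-0.548  0.504  1.576  0.     1.062 -0.574] w 0.1 F [-0.1  0.7 -0.3]
tool axes rows x,y,z in world:
 [[-0.001  0.    -1.   ]
 [-0.025  1.     0.   ]
 [ 1.     0.025 -0.001]]
shift tool (mm) [-0.9 -0.1  0.6]
-17 -25 [316.5 297.7]
-17 0 [316.5 260.8]
-17 25 [316.4 217.8]
13 -25 [316.7 270. ]
13 0 [316.7 236.1]
13 25 [316.6 198.1]
```

View pics/w4.png

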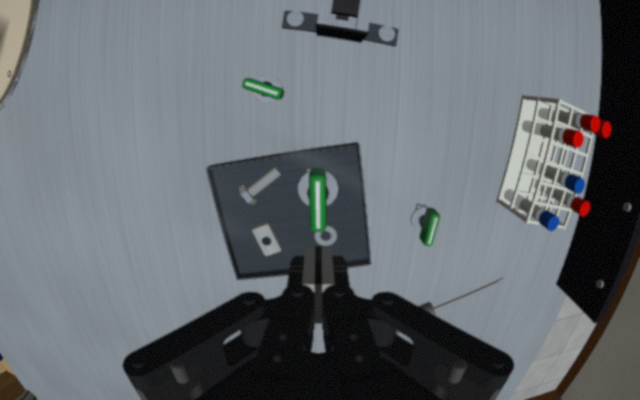

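View pics/w4c.png

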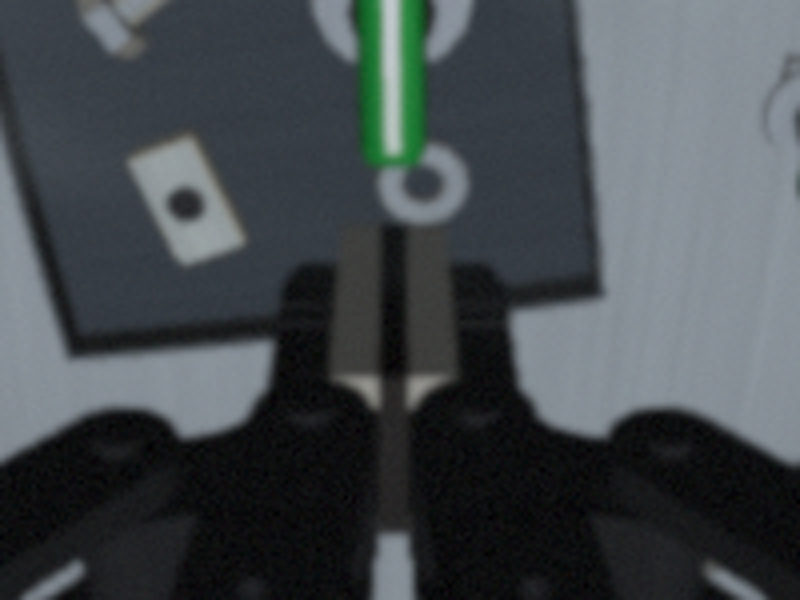

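The grasp missed. The width reads 0 and about 10 N of upward force appeared on closing, while the knob stayed in the tray at (317,200). The pads also show farther back in the wrist picture than the stated tool geometry predicts. I'll check the actual fingertip height in the fixed cameras.

Run:
```python
from h import *
o,M=state();p=o['position']
out=[]
for n in('scene','top'):
    c=cal(n);im=grab_frame(n);cv2.imwrite(f'pics/{n}5.png',im)
    for dx in(-17-39,17-39,0,17):
        a=proj(c,p+M[:,0]*dx);print(n,dx,np.round(a,1))
    u,v=map(int,proj(c,p)); cr=im[max(v-60,0):v+50,u-70:u+70];print(n,'crop origin',u-70,max(v-60,0)); out.append(cv2.resize(cr,None,fx=5,fy=5,interpolation=cv2.INTER_CUBIC))
    cv2.imwrite(f'pics/{n}5c.png',out[-1])
```

```text
scene -56 [224.7 117.1]
scene -22 [226.  129.5]
scene 0 [226.8 137.3]
scene 17 [227.4 143.2]
scene crop origin 156 77
top -56 [441.5 219.3]
top -22 [437.5 219.4]
top 0 [435.  219.5]
top 17 [433.2 219.6]
top crop origin 365 159
```

View pics/scene5c.png

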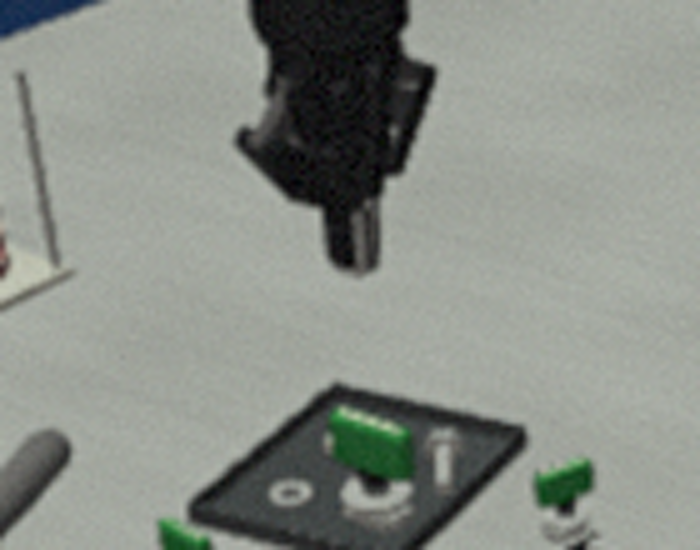

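View pics/top5c.png

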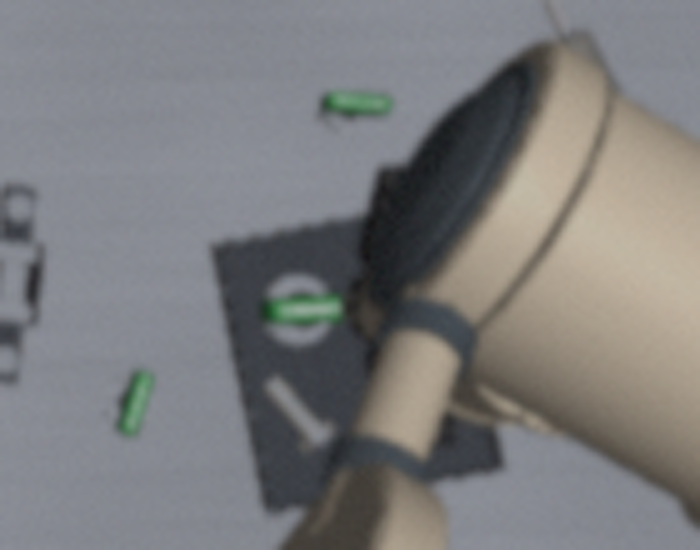

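The scene view puts the closed fingertips at (226,131), which is about 17 mm above the reported TCP, not 17 mm ahead of it. The wrist view (+17 to +22 mm) and the 10 N contact on the knob's top (z 64 with TCP at 47) agree. So the real fingertips stand about 34 mm higher than the text says, and I need to reach that much deeper. I'll re-measure the knob with the jaws open and descend to TCP z ≈ 13–14, checking on the way.

Request:
step_arm(increments="0 0 0 0 0.5;0 0 0 0 0.5;0 0 0 0 0.5;0.01 0 0 0 0.5;0.01 0 0 0 0.5;0.01 0 0 0 0.5;0.01 0 0 0 0.5;0.01 0 0 0 0.5;0 0 0 0 0.5;0 0 0 0 0.5")

```text
time_s: 9.2
position: [514.8, -244.6, 86.6]
tcp_rot: [-0.009, 0.707, 0.009, 0.707]
contact_force: [-0.5, -0.1, -0.3]
width: 42.8
```

```bash
cat >> h.py <<'E'
def knob(name,z):
    c=cal('wrist');im=grab_frame('wrist');cv2.imwrite(f'pics/{name}.png',im)
    h=cv2.cvtColor(im,cv2.COLOR_BGR2HSV);m=cv2.inRange(h,(45,70,40),(85,255,255))
    n,l,st,ce=cv2.connectedComponentsWithStats(m)
    for i in range(1,n):
      if st[i][4]>300:
        pts=np.argwhere(l==i)[:,::-1]
        W=np.array([onz(c,*p,z)[:2] for p in pts]);r=cv2.minAreaRect(W.astype(np.float32));print(ce[i].round(1),st[i],np.round(r[0],1),np.round(r[1],1),round(r[2],2),'y',W[:,1].min().round(1),W[:,1].max().round(1))
    return c,im
E
python3 - <<'E'
from h import *
plan([515,-244.5,14])
c,im=knob('w6',64)
E
```

```text
t 9.2 pos [ 514.8 -244.6   86.6] q [-0.548  0.571  1.62   0.     0.95  -0.574] w 42.8 F [-0.5 -0.1 -0.3]
tool axes rows x,y,z in world:
 [[ 0.    -0.    -1.   ]
 [-0.025  1.    -0.   ]
 [ 1.     0.025  0.   ]]
shift tool (mm) [72.6  0.1  0.2]
[249.9  86.8] [224  74  51  26 547] [ 472.6 -154.7] [ 9.  31.3] 70.54 y -162.5 -146.9
[316.6 222.1] [ 306  184   23   79 1303] [ 514.8 -241.5] [14.5 55.4] 1.53 y -269.3 -213.7
[446.6 249.5] [436 229  24  44 593] [ 608.3 -260.8] [35.  15.8] 86.04 y -278.7 -243.2
```

View pics/w6.png

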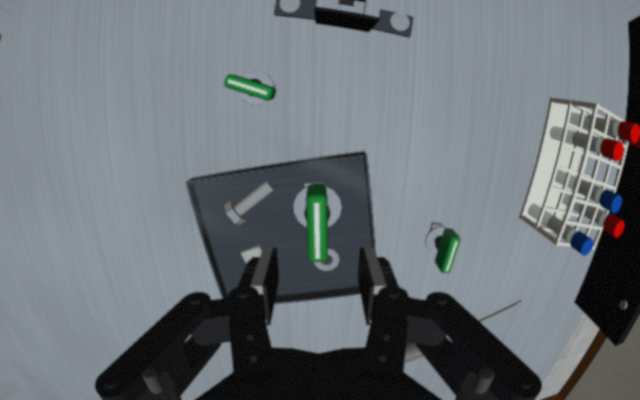

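The clamp is undisturbed at about (514.8, -244.3).

Request:
step_arm(increments="0.01 0 0 0 0.5;0.01 0 0 0 0.5;0.01 0 0 0 0.5;0.01 0 0 0 0.5;0.01 0 0 0 0.5;0.01 0 0 0 0.5;0.005 0 0 0 0.5;0.005 0 0 0 0.5;0.002 0 0 0 0.5;0 0 0 0 0.5")

```text
time_s: 10.5
position: [514.6, -244.6, 14.5]
tcp_rot: [-0.009, 0.707, 0.009, 0.707]
contact_force: [-0.5, 0.2, 0.6]
width: 42.8
```

Run:
```python
from h import *
plan([515,-244.5,14])
c,im=knob('w7',64)
o,M=state();p=o['position'];print(proj(c,[*p[:2],64]))
cv2.imwrite('pics/scene7c.png',cv2.resize(grab_frame('scene')[90:200,160:300],None,fx=5,fy=5,interpolation=cv2.INTER_CUBIC))
```

```text
t 10.5 pos [ 514.6 -244.6   14.5] q [-0.548  0.68   1.668  0.     0.794 -0.574] w 42.8 F [-0.5  0.2  0.6]
tool axes rows x,y,z in world:
 [[ 0.     0.    -1.   ]
 [-0.025  1.     0.   ]
 [ 1.     0.025  0.   ]]
shift tool (mm) [0.5 0.  0.4]
[218.2  84.9] [ 179   67   77   37 1281] [ 475.9 -155.1] [ 8.3 30.3] 71.12 y -162.5 -147.8
[316.3 278.9] [ 300  227   33  110 2748] [ 514.4 -239.2] [13.9 59.1] 2.86 y -268.7 -209.6
[485.3 297.9] [467 274  37  55 976] [ 600.2 -251.9] [35.3 18.6] 85.27 y -270.2 -233.8
(np.float64(316.44492697136286), np.float64(298.1640555637466))
```

View pics/w7.png

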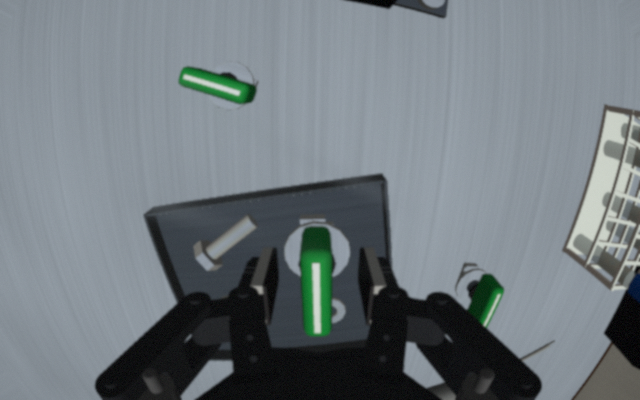

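View pics/scene7c.png

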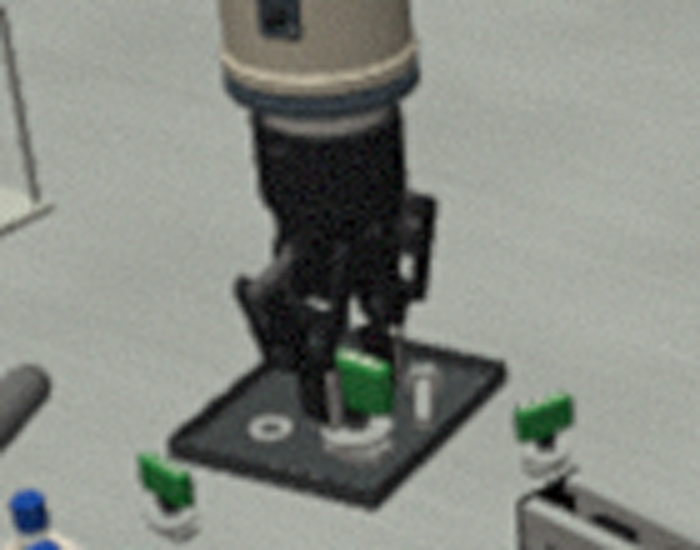

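The fingers now straddle the knob, and their tips are near its lower edge. Closing.

Request:
step_arm(increments="0 0 0 0 0.6;0 0 0 0 0.7;0 0 0 0 0.8;0 0 0 0 0.9;0 0 0 0 1;0 0 0 0 1;0 0 0 0 1;0 0 0 0 1;0 0 0 0 1;0 0 0 0 1", newtons=60)

```text
time_s: 11.85
position: [514.6, -244.6, 14.7]
tcp_rot: [-0.009, 0.707, 0.009, 0.707]
contact_force: [-1.0, 0.5, 5.9]
width: 14.4
```

Request:
step_arm(increments="-0.005 0 0 0 1;-0.01 0 0 0 1;-0.01 0 0 0 1;-0.015 0 0 0 1;-0.015 0 0 0 1;-0.02 0 0 0 1;-0.02 0 0 0 1;-0.01 0 0 0 1;0 0 0 0 1;0 0 0 0 1")

```text
time_s: 13.1
position: [514.3, -244.3, 118.9]
tcp_rot: [-0.009, 0.707, 0.009, 0.707]
contact_force: [-0.7, -0.0, -2.3]
width: 14.2
```

Run:
```python
from h import *
plan([515,-244.5,14])
o,M=state()
c,im=knob('w8',o['position'][2]+50)
print(proj(c,o['position']+[0,0,50]))
cv2.imwrite('pics/w8c.png',cv2.resize(im[190:380,200:440],None,fx=3,fy=3,interpolation=cv2.INTER_CUBIC))
```

```text
t 13.1 pos [ 514.3 -244.3  118.9] q [-0.548  0.527  1.592 -0.     1.023 -0.574] w 14.2 F [-0.7 -0.  -2.3]
tool axes rows x,y,z in world:
 [[-0.001  0.    -1.   ]
 [-0.026  1.     0.   ]
 [ 1.     0.026 -0.001]]
shift tool (mm) [104.9  -0.2   0.8]
[259.2  87.9] [237  77  44  23 411] [ 491.8 -156.8] [ 4.7 16.1] 70.76 y -161.0 -152.8
[434.7 233.5] [426 215  21  40 462] [ 562.6 -212.3] [17.8  7.8] 84.73 y -221.3 -203.3
[318.8 277.1] [ 302  227   34  109 2691] [ 515.2 -238.2] [13.9 58. ] 2.23 y -267.2 -209.2
(np.float64(316.1983162466917), np.float64(298.68793864736017))
```

View pics/w8c.png

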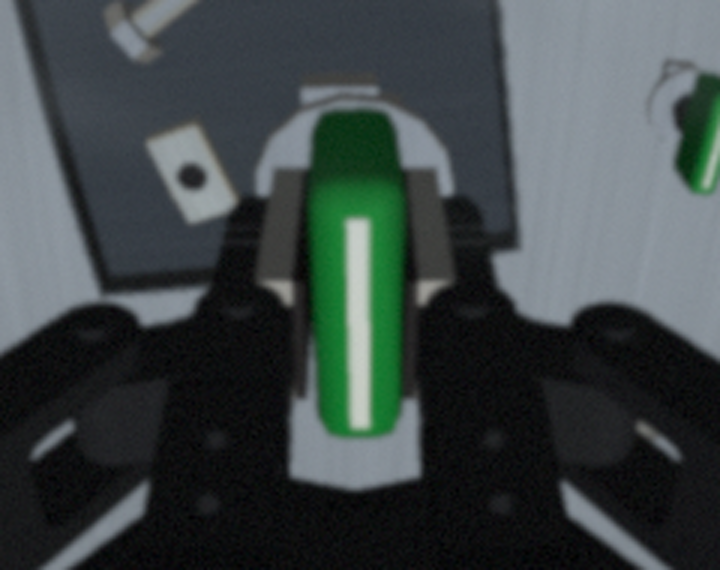

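The clamp is held: width 14.2 mm and a load of -2.3 N, which matches its weight. Taken from the tray floor, the clamp's underside is TCP z − 12.6 mm and the nut point is TCP z − 6.1. Now I carry it over the open slot.

Request:
step_arm(increments="0 0.0249 0.0034 0 1;0 0.0249 0.0034 0 1;0 0.0249 0.0034 0 1;0 0.0249 0.0034 0 1;0 0.0249 0.0034 0 1;0 0.0249 0.0034 0 1;0 0.0249 0.0034 0 1;0 0.0249 0.0034 0 1;0 0.0252 0.0033 0 1;0 0 0 8.2 1")

```text
time_s: 14.4
position: [539.1, -17.9, 118.8]
tcp_rot: [0.042, 0.706, -0.042, 0.705]
contact_force: [-0.1, -0.9, -1.7]
width: 14.5
```

Request:
step_arm(increments="0.01 0 0 0 1;0.01 0 0 0 1;0 0 0 0 1;0 0 0 0 1;0 0 0 0 1;0 0 0 0 1;0 0 0 0 1;0 0 0 0 1;0 0 0 0 1;0 0 0 0 1")

```text
time_s: 15.65
position: [539.4, -19.5, 99.5]
tcp_rot: [0.042, 0.706, -0.042, 0.706]
contact_force: [1.2, 0.0, -0.8]
width: 14.3
```

Run:
```python
from h import *
plan([539,-19,60])
c=cal('wrist');im=grab_frame('wrist');cv2.imwrite('pics/w9.png',im);np.save('w9.npy',c,allow_pickle=True)
```

```text
t 15.65 pos [539.4 -19.5  99.5] q [-0.147  0.52   1.684 -0.     0.937 -0.029] w 14.3 F [ 1.2  0.  -0.8]
tool axes rows x,y,z in world:
 [[-0.    -0.    -1.   ]
 [ 0.117  0.993 -0.   ]
 [ 0.993 -0.117 -0.   ]]
shift tool (mm) [39.5  0.4 -0.4]
```

View pics/w9.png

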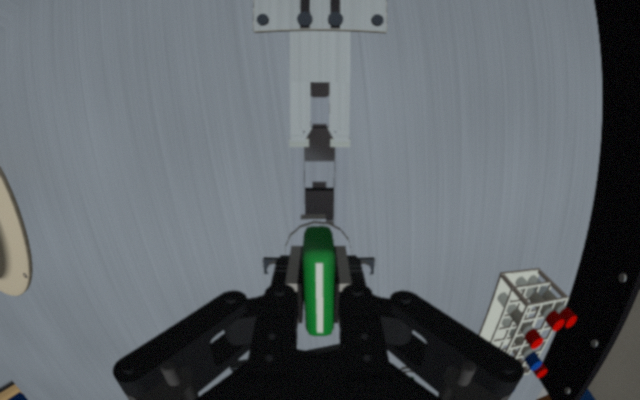

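The picture shows the fork foot with its tine tips near row 147, the slot between the tines near column 319, and the plate's front edge at row 31. I'll enlarge that.

Run:
```python
import cv2
im=cv2.imread('pics/w9.png')
cv2.imwrite('pics/w9c.png',cv2.resize(im[75:225,270:370],None,fx=4,fy=4,interpolation=cv2.INTER_CUBIC))
```

```text
(no output)
```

View pics/w9c.png

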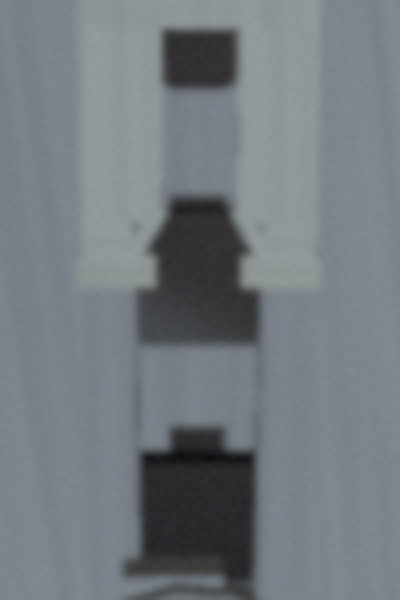

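Run:
```python
from h import *
c=np.load('w9.npy',allow_pickle=True).item()
o,M=state();p=np.array([539.4,-19.5,99.5])
im=cv2.imread('pics/w9.png');g=cv2.cvtColor(im,cv2.COLOR_BGR2GRAY).astype(float)
def rel(u,v,z):
    d=onz(c,u,v,z)-p; return np.round([d@M[:,1],d@M[:,2]],2)   # along tool y, along tool z
cr=lambda x,y:(270+x/4-.375,75+y/4-.375)
for nm,x,y,z in [('slotL',138,310,41.3),('slotR',260,310,41.3),('slotL',138,330,41.3),('slotR',259,330,41.3),('slotL2',141,520,41.3),('slotR2',255,520,41.3),('forkL',164,60,44.3),('forkR',237,60,44.3),('forkL',164,180,44.3),('forkR',236,180,44.3),('end',200,31,44.3),('tipL',115,290,43.3),('tipR',282,290,43.3),('footL',79,150,44.3),('footR',321,150,44.3)]:
    print(nm,rel(*cr(x,y),z))
for nm,u,v,z in [('edgeL',254,31,49.3),('edgeR',387,31,49.3)]: print(nm,rel(u,v,z))
# subpixel slot edges via gradient, rows 150-158
for v in (151,154,157,180,195,200):
    r=g[v,285:355]; gr=np.gradient(cv2.GaussianBlur(r[None],(1,1),0)[0]); l=285+np.argmin(gr[5:35])+5; rr=285+np.argmax(gr[35:65])+35; print(v,l,rr,rel(l,v,41.3),rel(rr,v,41.3))
```

```text
slotL [44.17 -9.25]
slotR [44.21 12.54]
slotL [40.51 -9.28]
slotR [40.55 12.41]
slotL2 [ 4.2  -9.15]
slotR2 [ 4.23 12.27]
forkL [88.59 -4.42]
forkR [88.63  8.  ]
forkL [67.73 -4.46]
forkR [67.76  7.95]
end [93.63  1.69]
tipL [ 48.17 -13.19]
tipR [48.22 16.27]
footL [ 73.1  -19.08]
footR [73.2  22.57]
edgeL [130.41 -42.23]
edgeR [130.81  46.76]
151 304 334 [44.99 -9.33] [45.03 12.08]
154 304 334 [42.8  -9.35] [42.84 12.11]
157 304 334 [40.6  -9.37] [40.64 12.14]
180 303 335 [ 23.42 -10.29] [23.46 13.13]
195 305 333 [11.84 -8.96] [11.86 11.86]
200 305 333 [ 7.89 -9.  ] [ 7.92 11.93]
```

Run:
```python
from h import *
c=np.load('w9.npy',allow_pickle=True).item()
o,M=state();p=np.array([539.4,-19.5,99.5])
im=cv2.imread('pics/w9.png')
def rel(u,v,z):
    d=onz(c,u,v,z)-p; return np.round([d@M[:,1],d@M[:,2]],2)
h=cv2.cvtColor(im,cv2.COLOR_BGR2HSV);m=cv2.inRange(h,(45,70,40),(85,255,255))
for v in (235,245,260,280,300,320,330):
    x=np.where(m[v,280:360])[0]+280; print(v,x.min(),x.max(),rel((x.min()+x.max())/2,v,148.9))
w=(im.min(axis=2)>170)
for v in(270,290,310,325):
    x=np.where(w[v,300:340])[0]+300; print('stripe',v,x.min(),x.max(),rel(x.mean(),v,148.9)) if len(x) else 0
cv2.imwrite('pics/w9d.png',cv2.resize(im[205:275,255:385],None,fx=6,fy=6,interpolation=cv2.INTER_CUBIC))
```

```text
235 305 331 [31.5   0.64]
245 304 332 [27.01  0.65]
260 303 335 [19.98  1.07]
280 304 334 [9.95 1.1 ]
300 304 334 [-1.02  1.14]
320 306 334 [-13.16   1.64]
330 307 332 [-19.76   1.44]
stripe 270 317 320 [15.07  0.88]
stripe 290 317 320 [4.59 0.9 ]
stripe 310 318 321 [-6.93  1.38]
stripe 325 318 321 [-16.41   1.42]
```

View pics/w9d.png

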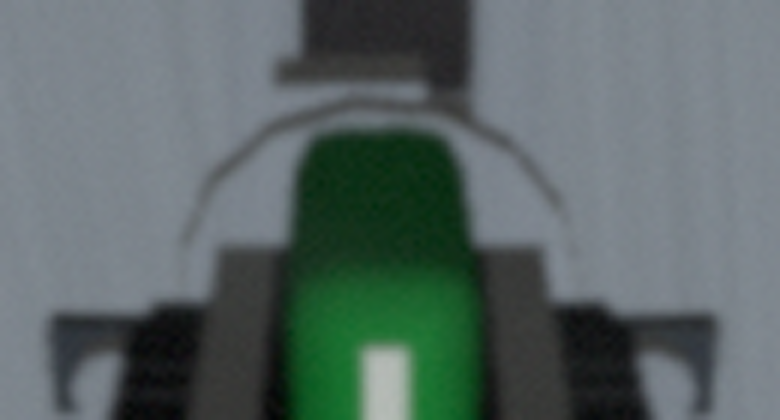

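Request:
step_arm(increments="0.01 0 0.0007 0.6 1;0.01 0 0 0 1;0.01 0 0 0 1;0.008 0 0 0 1;0.003 0 0 0 1;0 0 0 0 1;0 0 0 0 1;0 0 0 0 1;0 0 0 0 1;0 0 0 0 1")

```text
time_s: 16.95
position: [540.1, -19.6, 58.6]
tcp_rot: [0.045, 0.706, -0.045, 0.706]
contact_force: [0.0, 0.2, -1.9]
width: 14.3
```

Run:
```python
from h import *
plan([539,-19,43.6])
c=cal('wrist');im=grab_frame('wrist');cv2.imwrite('pics/w10.png',im);np.save('w10.npy',c,allow_pickle=True)
cv2.imwrite('pics/w10c.png',cv2.resize(im[150:290,250:390],None,fx=4.2,fy=4.2,interpolation=cv2.INTER_CUBIC))
```

```text
t 16.95 pos [540.1 -19.6  58.6] q [-0.147  0.583  1.716 -0.     0.843 -0.019] w 14.3 F [ 0.   0.2 -1.9]
tool axes rows x,y,z in world:
 [[ 0.    -0.    -1.   ]
 [ 0.128  0.992 -0.   ]
 [ 0.992 -0.128  0.   ]]
shift tool (mm) [15.   0.4 -1.2]
```

View pics/w10c.png

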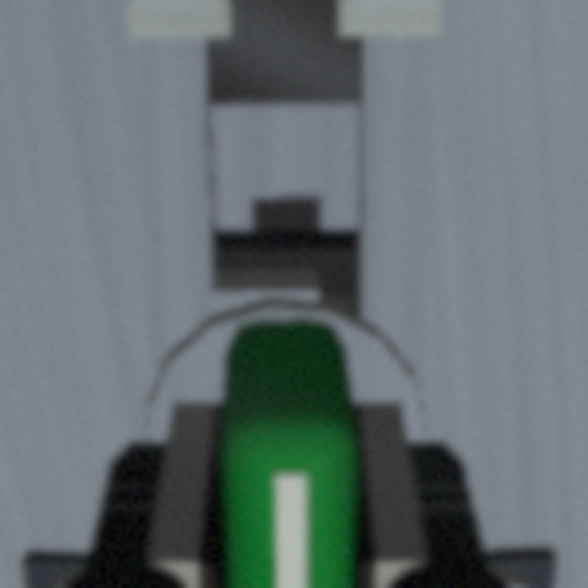

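Run:
```python
from h import *
im=cv2.imread('pics/w10.png')
a=cv2.convertScaleAbs(im[190:230,290:350],alpha=1.8,beta=-20)
cv2.imwrite('pics/w10d.png',cv2.resize(a,None,fx=12,fy=12,interpolation=cv2.INTER_CUBIC))
g=cv2.cvtColor(im,cv2.COLOR_BGR2GRAY)
for v in range(176,226,3): print(v,g[v,294:344])
```

```text
176 [128 128 125 123 115 106 112 119 121 124 125 125 124 124 122 119 121 122
 120 122 123 125 126 127 127 126 124 122 125 125 124 124 125 123 123 123
 125 125 124 123 118 110 110 118 123 124 126 129 128 129]
179 [128 127 126 124 116 106 112 121 128 130 129 129 126 126 126 126 124 126
 125 126 125 129 132 132 130 131 129 128 126 128 129 127 128 127 124 127
 126 127 127 126 122 113 112 119 124 126 127 130 128 132]
182 [129 128 126 122 115 103 107 118 125 129 130 129 127 127 125 124 124 123
 125 126 128 129 130 132 132 130 129 127 128 129 129 126 126 126 126 126
 126 125 129 127 120 113 111 119 123 126 128 129 129 131]
185 [127 126 126 123 119 111 109 118 125 129 129 129 126 126 125 123 125 124
 124 126 127 128 133 130 129 130 129 129 129 126 128 128 128 125 125 123
 126 129 126 125 121 113 110 119 125 126 127 128 130 129]
188 [128 127 126 124 118 110 111 118 126 129 130 130 128 126 125 125 125 124
 123 126 127 130 129 131 131 131 129 128 127 129 127 129 126 127 125 128
 127 128 128 127 122 112 112 120 125 125 127 129 129 130]
191 [127 127 125 124 119 110 108 114 123 129 131 129 128 126
[... 1735 characters left out ...]
51  45  38  41  35
  41  41  41  40  51  77 100 118 125 128 128 130 130 131]
218 [129 128 125 125 124 117 100  85  77  77  77  76  77  77  79  82  82  81
  80  81  80  81  79  80  80  82  82  81  82  82  79  71  55  40  41  39
  37  38  41  39  51  75 100 116 124 127 128 131 130 131]
221 [130 129 127 126 125 124 126 125 128 126 128 127 124 123 117 113 111 102
  95  89  89  88  88  91  93  95  96 102 104 105 103  91  75  57  53  53
  53  50  50  49  54  75 100 118 124 129 130 132 130 132]
224 [131 129 127 124 121 119 114 107 101  95  88  84  82  83  86  91 100 103
 108 111 111 111 110 112 112 109 105 103 101 100 101 103 102 100  96  86
  78  71  62  55  61  76 102 118 124 128 128 129 131 132]
```

View pics/w10d.png

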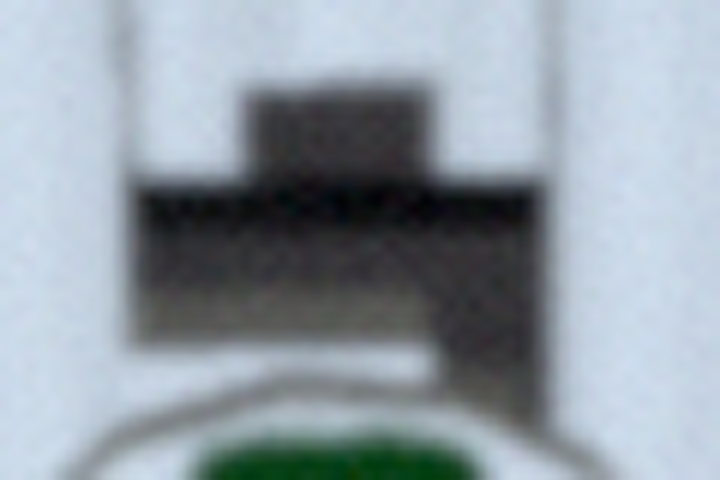

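Run:
```python
from h import *
c=np.load('w10.npy',allow_pickle=True).item()
o,M=state();p=np.array([540.1,-19.6,58.6])
rel=lambda u,v,z:np.round([(onz(c,u,v,z)-p)@M[:,1],(onz(c,u,v,z)-p)@M[:,2]],2)
print('nut left',rel(300.2,219.5,55),'front cut corner',rel(325.7,219.5,55), 'bottom', rel(300.5,215,51))
for v in(165,180,190,209,215):
    g=cv2.cvtColor(cv2.imread('pics/w10.png'),cv2.COLOR_BGR2GRAY)
for u1,u2,v in[(300.6,335.3,209),(300.7,335.3,206),(299.6,335.5,191),(299.3,335.5,179)]: print('slot',rel(u1,v,41.3),rel(u2,v,41.3),(rel(u1,v,41.3)+rel(u2,v,41.3))/2)
print('right nut cut?',rel(334.5,224,55))
g=cv2.cvtColor(cv2.imread('pics/w10.png'),cv2.COLOR_BGR2HSV);m=cv2.inRange(g,(45,70,40),(85,255,255))
for v in (280,290,300,310,320):
    x=np.where(m[v,280:360])[0]+280; print(v,x.min(),x.max(),rel((x.min()+x.max())/2,v,p[2]+49.4))
```

```text
nut left [15.47 -9.5 ] front cut corner [15.5   5.13] bottom [16.61 -9.52]
slot [16.61 -9.96] [16.63 11.34] [16.62  0.69]
slot [18.57 -9.87] [18.6 11.3] [18.585  0.715]
slot [ 28.22 -10.37] [28.24 11.23] [28.23  0.43]
slot [ 35.71 -10.42] [35.74 11.09] [35.725  0.335]
right nut cut? [12.66 10.24]
280 304 334 [9.97 1.13]
290 304 334 [4.62 1.14]
300 304 333 [-0.99  0.94]
310 305 333 [-6.9   1.18]
320 306 334 [-13.13   1.67]
```

The nut centre and the slot centre agree within about 0.2 mm where it matters, and the play is ±1.25 mm. I'll lower it gently and watch the force.

Request:
step_arm(increments="0.002 0 0.0001 0 1;0.002 0 0 0 1;0.001 0 0 0 1;0.001 0 0 0 1;0.001 0 0 0 1;0.001 0 0 0 1;0 0 0 0 1;0 0 0 0 1;0 0 0 0 1;0 0 0 0 1")

```text
time_s: 18.25
position: [540.2, -19.6, 50.5]
tcp_rot: [0.045, 0.706, -0.045, 0.706]
contact_force: [0.5, -0.7, -2.3]
width: 14.3
```

Request:
step_arm(increments="0.001 0 0 0 1;0.001 0 0 0 1;0.001 0 0 0 1;0.001 0 0 0 1;0 0 0 0 1;0 0 0 0 1;0 0 0 0 1;0 0 0 0 1;0 0 0 0 1;0 0 0 0 1")

```text
time_s: 19.5
position: [540.2, -19.5, 46.5]
tcp_rot: [0.045, 0.706, -0.045, 0.706]
contact_force: [-1.2, 0.0, -2.2]
width: 14.1
```

The underside is now at about z 33.9, below the rail top, with no contact. I'll lower 3 mm more to the sliding height.

Request:
step_arm(increments="0.001 0 0 0 1;0.001 0 0 0 1;0.001 0 0 0 1;0 0 0 0 1;0 0 0 0 1;0 0 0 0 1;0 0 0 0 1;0 0 0 0 1;0 0 0 0 1;0 0 0 0 1")

```text
time_s: 20.75
position: [540.2, -19.5, 43.5]
tcp_rot: [0.045, 0.706, -0.045, 0.706]
contact_force: [-0.7, -0.1, -2.3]
width: 14.5
```

Run:
```python
from h import *
plan([540,-19,43.6],[.9925,-.1185])
c=cal('wrist');im=grab_frame('wrist');cv2.imwrite('pics/w11.png',im);np.save('w11.npy',c,allow_pickle=True)
cv2.imwrite('pics/w11c.png',cv2.resize(im[90:260,250:390],None,fx=3.5,fy=3.5,interpolation=cv2.INTER_CUBIC))
cv2.imwrite('pics/scene11c.png',cv2.resize(grab_frame('scene')[150:270,230:400],None,fx=4.5,fy=4.5,interpolation=cv2.INTER_CUBIC))
```

```text
t 20.75 pos [540.2 -19.5  43.5] q [-0.147  0.607  1.726 -0.     0.809 -0.019] w 14.5 F [-0.7 -0.1 -2.3]
tool axes rows x,y,z in world:
 [[-0.     0.    -1.   ]
 [ 0.128  0.992 -0.   ]
 [ 0.992 -0.128 -0.   ]]
shift tool (mm) [-0.1  0.5 -0.2]
turn about x -0.53
turn about x 179.47
```

View pics/w11c.png

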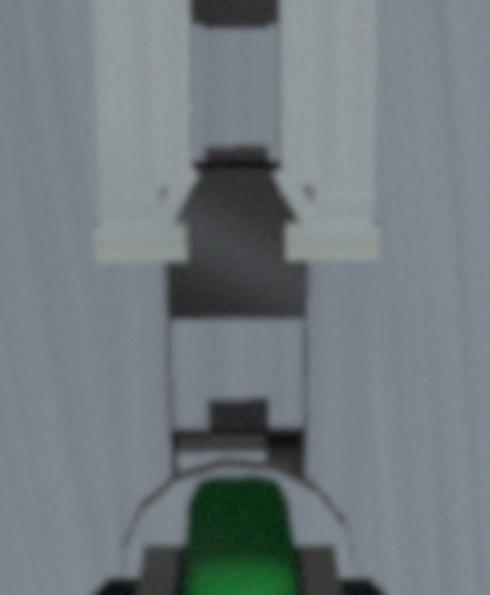

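View pics/scene11c.png

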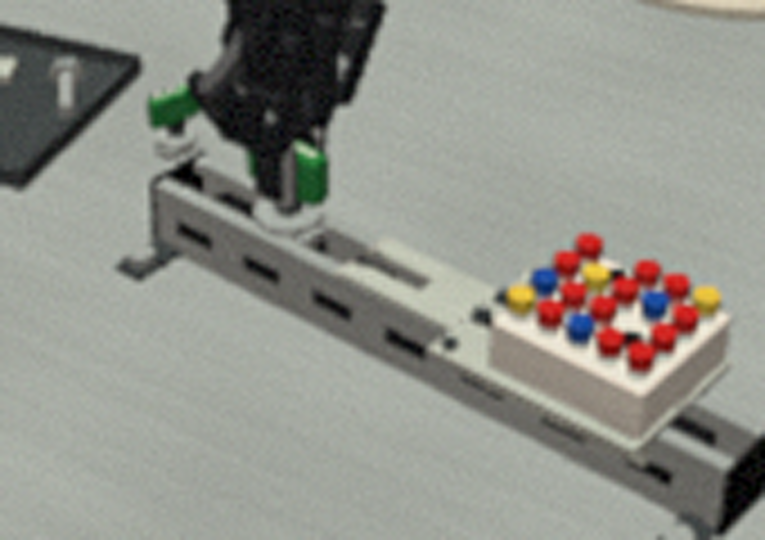

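The nut sits inside the slot with about equal gaps either side. I'll slide it 40 mm along the slot, then check.

Request:
step_arm(increments="0 0.004 0 0 1;0 0.004 -0.0001 0 1;0 0.004 0 0 1;0 0.004 -0.0001 0 1;0 0.004 0 0 1;0 0.004 0 0 1;0 0.004 -0.0001 0 1;0 0.004 0 0 1;0 0.004 0 0 1;0 0.004 -0.0001 0 1")

```text
time_s: 22.1
position: [545.0, 20.4, 43.5]
tcp_rot: [0.045, 0.706, -0.045, 0.706]
contact_force: [0.9, -0.2, -2.0]
width: 14.1
```

Run:
```python
from h import *
plan([540,-19,43.6])
c=cal('wrist');im=grab_frame('wrist');cv2.imwrite('pics/w12.png',im);np.save('w12.npy',c,allow_pickle=True)
cv2.imwrite('pics/w12c.png',cv2.resize(im[90:260,250:390],None,fx=3.5,fy=3.5,interpolation=cv2.INTER_CUBIC))
```

```text
t 22.1 pos [545.   20.4  43.5] q [-0.072  0.612  1.713  0.     0.816  0.056] w 14.1 F [ 0.9 -0.2 -2. ]
tool axes rows x,y,z in world:
 [[ 0.     0.    -1.   ]
 [ 0.128  0.992  0.   ]
 [ 0.992 -0.128  0.   ]]
shift tool (mm) [ -0.1 -39.7   0.1]
```

View pics/w12c.png

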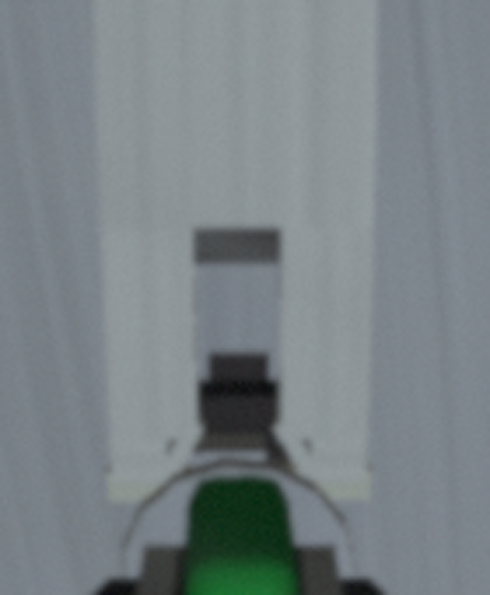

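Run:
```python
from h import *
c=np.load('w12.npy',allow_pickle=True).item();o,M=state();p=o['position']
rel=lambda u,v,z:np.round([(onz(c,u,v,z)-p)@M[:,1],(onz(c,u,v,z)-p)@M[:,2]],2)
cr=lambda x,y:(250+x/3.5-.4,90+y/3.5-.4)
print(rel(*cr(236,229),44.3),rel(*cr(193,250),44.3),rel(*cr(281,250),44.3),rel(*cr(195,340),44.3),rel(*cr(280,340),44.3))
print('nut',rel(*cr(198,448),p[2]-3.6),rel(*cr(265,448),p[2]-3.6))
```

```text
[53.38  0.17] [50.17 -6.28] [50.19  6.91] [36.04 -6.12] [36.06  6.93]
nut [16.22 -6.05] [16.23  4.91]
```

Request:
step_arm(increments="0 0.004 0 0 1;0 0.004 -0.0001 0 1;0 0.004 0 0 1;0 0.004 -0.0001 0 1;0 0.004 0 0 1;0 0.004 0 0 1;0 0.004 -0.0001 0 1;0 0.004 0 0 1;0 0.004 0 0 1;0 0.002 0 0 1")

```text
time_s: 23.4
position: [549.5, 58.2, 43.5]
tcp_rot: [0.045, 0.706, -0.045, 0.706]
contact_force: [-0.4, 0.3, -0.8]
width: 14.2
```

Run:
```python
from h import *
plan([540,-19,43.6])
c=cal('wrist');im=grab_frame('wrist');cv2.imwrite('pics/w13.png',im);np.save('w13.npy',c,allow_pickle=True)
cv2.imwrite('pics/w13c.png',cv2.resize(im[90:260,250:390],None,fx=3.5,fy=3.5,interpolation=cv2.INTER_CUBIC))
o,M=state();p=o['position'];print(proj(c,[p[0],p[1],44.3]))
```

```text
t 23.4 pos [549.5  58.2  43.5] q [-0.003  0.618  1.695 -0.     0.828  0.125] w 14.2 F [-0.4  0.3 -0.8]
tool axes rows x,y,z in world:
 [[ 0.    -0.    -1.   ]
 [ 0.128  0.992 -0.   ]
 [ 0.992 -0.128  0.   ]]
shift tool (mm) [ -0.1 -77.7   0.4]
(np.float64(316.7527841640976), np.float64(246.70067600457014))
```

View pics/w13c.png

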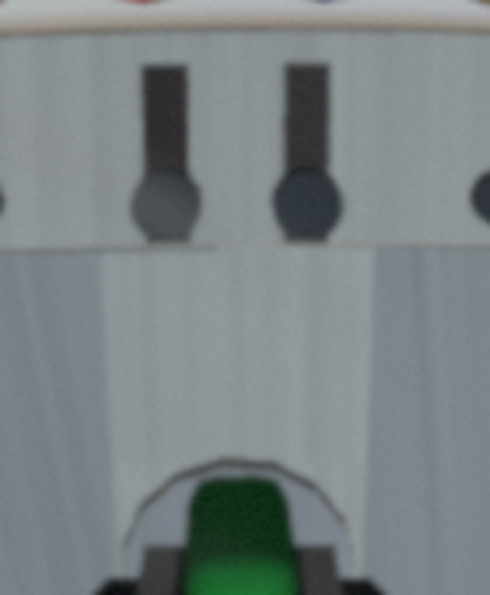

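No contact yet, and about 10 mm remain. I'll approach in shrinking steps.

Request:
step_arm(increments="0 0.001 0 0 1;0 0.001 -0.0001 0 1;0 0.001 0 0 1;0 0.001 0 0 1;0 0.001 0 0 1;0 0.001 0 0 1;0 0.001 0 0 1;0 0 0 0 1;0 0 0 0 1;0 0 0 0 1")

```text
time_s: 24.7
position: [550.3, 64.8, 43.5]
tcp_rot: [0.045, 0.706, -0.045, 0.706]
contact_force: [-0.8, -0.1, -2.0]
width: 14.1
```

Request:
step_arm(increments="0 0.0005 0 0 1;0 0.0005 0 0 1;0 0 0 0 1;0 0 0 0 1;0 0 0 0 1;0 0 0 0 1;0 0 0 0 1;0 0 0 0 1;0 0 0 0 1;0 0 0 0 1")

```text
time_s: 25.95
position: [550.4, 65.8, 43.5]
tcp_rot: [0.045, 0.706, -0.045, 0.706]
contact_force: [-0.7, -0.5, -2.0]
width: 14.3
```

Request:
step_arm(increments="0 0.0004 0 0 1;0 0.0004 0 0 1;0 0 0 0 1;0 0 0 0 1;0 0 0 0 1;0 0 0 0 1;0 0 0 0 1;0 0 0 0 1;0 0 0 0 1;0 0 0 0 1")

```text
time_s: 27.2
position: [550.5, 66.6, 43.5]
tcp_rot: [0.045, 0.706, -0.045, 0.706]
contact_force: [-0.4, 0.1, -1.5]
width: 14.1
```

Run:
```python
from h import *
o,_=state();print(o['position'],o['contact_force'],o['wrist_torque'])
```

```text
[550.4708091   66.64221137  43.48553874] [-0.37815791  0.073598   -1.4608665 ] [ 0.03912911 -0.03887358  0.0024692 ]
```

Request:
step_arm(increments="0 0.0004 0 0 1;0 0.0003 0 0 1;0 0 0 0 1;0 0 0 0 1;0 0 0 0 1;0 0 0 0 1;0 0 0 0 1;0 0 0 0 1;0 0 0 0 1;0 0 0 0 1")

```text
time_s: 28.45
position: [550.6, 67.3, 43.5]
tcp_rot: [0.045, 0.706, -0.045, 0.706]
contact_force: [-0.5, 0.4, -1.2]
width: 14.5
```

Run:
```python
from h import *
o,_=state();print(o['position'],o['contact_force'],o['wrist_torque'])
```

```text
[550.57443104  67.31390109  43.48356176] [-0.47935988  0.41467859 -1.15551828] [ 0.02878262  0.00848825 -0.01388605]
```

Request:
step_arm(increments="0 0.0003 0 0 1;0 0.0003 0 0 1;0 0 0 0 1;0 0 0 0 1;0 0 0 0 1;0 0 0 0 1;0 0 0 0 1;0 0 0 0 1;0 0 0 0 1;0 0 0 0 1")

```text
time_s: 29.7
position: [550.6, 67.9, 43.5]
tcp_rot: [0.045, 0.706, -0.045, 0.706]
contact_force: [0.3, 1.2, -2.1]
width: 14.4
```

Request:
step_arm(increments="0 0.0003 0 0 1;0 0.0003 0 0 1;0 0 0 0 1;0 0 0 0 1;0 0 0 0 1;0 0 0 0 1;0 0 0 0 1;0 0 0 0 1;0 0 0 0 1;0 0 0 0 1")

```text
time_s: 30.95
position: [550.7, 68.5, 43.5]
tcp_rot: [0.045, 0.706, -0.045, 0.706]
contact_force: [-0.3, 0.6, -2.2]
width: 14.5
```

Request:
step_arm(increments="0 0.0003 0 0 1;0 0.0003 0 0 1;0 0 0 0 1;0 0 0 0 1;0 0 0 0 1;0 0 0 0 1;0 0 0 0 1;0 0 0 0 1;0 0 0 0 1;0 0 0 0 1")

```text
time_s: 32.2
position: [550.8, 69.1, 43.5]
tcp_rot: [0.045, 0.706, -0.045, 0.706]
contact_force: [-0.6, 0.2, -1.6]
width: 14.1
```

Request:
step_arm(increments="0 0.0003 0 0 1;0 0.0003 0 0 1;0 0 0 0 1;0 0 0 0 1;0 0 0 0 1;0 0 0 0 1;0 0 0 0 1;0 0 0 0 1;0 0 0 0 1;0 0 0 0 1")

```text
time_s: 33.45
position: [550.9, 69.7, 43.5]
tcp_rot: [0.045, 0.706, -0.045, 0.706]
contact_force: [-0.2, -0.2, -2.2]
width: 14.4
```

Run:
```python
from h import *
g=None
def edge(c,im):
    # plate front edge & foot holes : vertical profile at columns left of foot
    g=cv2.cvtColor(im,cv2.COLOR_BGR2GRAY).astype(float)
    out=[]
    for u in (262,266,270,370,374,378):
        col=cv2.GaussianBlur(g,(5,3),0)[120:190,u]; d=np.gradient(col); v=120+np.argmin(d); out.append((u,v,onz(c,u,v,49.3)))
    return out
c=np.load('w13.npy',allow_pickle=True).item();im=cv2.imread('pics/w13.png')
e=np.array([.119,.9929,0])
for u,v,P in edge(c,im):print(u,v,(P@e).round(2))
o,M=state();c=cal('wrist');im=grab_frame('wrist');cv2.imwrite('pics/w14.png',im)
for u,v,P in edge(c,im):print(u,v,(P@e).round(2))
print('tcp',o['position']@e)
c=np.load('w9.npy',allow_pickle=True).item()
for u in(256,290,350,385):print('w9',onz(c,u,31.2,49.3)@e)
cv2.imwrite('pics/w14c.png',cv2.resize(im[90:260,250:390],None,fx=3.5,fy=3.5,interpolation=cv2.INTER_CUBIC))
```

```text
262 160 175.75
266 160 175.7
270 160 175.66
370 159 175.84
374 159 175.85
378 159 175.87
262 125 205.41
266 125 205.34
270 125 205.27
370 124 205.45
374 124 205.49
378 125 205.03
tcp 134.79050442777532
w9 174.92991379243938
w9 173.795691234902
w9 174.01114283393898
w9 175.45320182615797
```

View pics/w14c.png

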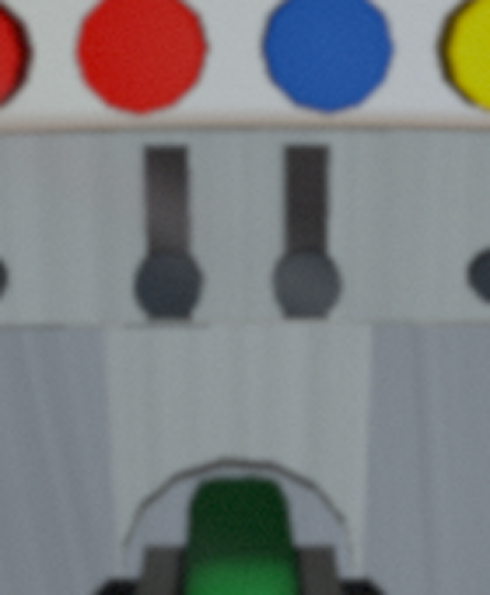

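Run:
```python
from h import *
e=np.array([.119,.9929,0]);o,M=state();c=cal('wrist');im=cv2.imread('pics/w14.png');c0=np.load('w13.npy',allow_pickle=True).item();i0=cv2.imread('pics/w13.png')
def ed(im,c,a,b):
    g=cv2.GaussianBlur(cv2.cvtColor(im,cv2.COLOR_BGR2GRAY),(7,1),0).astype(float)
    for u in(255,260,266,272,366,372,378,384):
        d=-np.gradient(g[a:b,u]);d[d<0]=0;v=a+(d*np.arange(b-a)).sum()/d.sum();print(u,round(v,2),(onz(c,u,v,49.3)@e).round(2),end=' | ')
    print()
ed(i0,c0,155,167);ed(im,c,177,190)
print(c['o']@e-c0['o']@e)
```

```text
255 160.12 175.77 | 260 160.16 175.69 | 266 160.29 175.55 | 272 159.91 175.69 | 366 159.05 175.79 | 372 159.09 175.8 | 378 158.81 175.97 | 384 159.18 175.81 | 
255 182.12 175.6 | 260 182.06 175.6 | 266 181.75 175.72 | 272 181.79 175.66 | 366 180.94 175.76 | 372 181.25 175.58 | 378 180.91 175.77 | 384 180.77 175.84 | 
11.628368523348598
```

The rack has not moved (its edge is at 175.7 in both views). I'll keep feeling forward.

Request:
step_arm(increments="0 0.0003 0 0 1;0 0.0003 0 0 1;0 0 0 0 1;0 0 0 0 1;0 0 0 0 1;0 0 0 0 1;0 0 0 0 1;0 0 0 0 1;0 0 0 0 1;0 0 0 0 1")

```text
time_s: 34.75
position: [550.9, 70.3, 43.5]
tcp_rot: [0.045, 0.706, -0.045, 0.706]
contact_force: [0.2, 0.1, -2.2]
width: 14.5
```

Request:
step_arm(increments="0 0.0003 0 0 1;0 0.0003 0 0 1;0 0 0 0 1;0 0 0 0 1;0 0 0 0 1;0 0 0 0 1;0 0 0 0 1;0 0 0 0 1;0 0 0 0 1;0 0 0 0 1")

```text
time_s: 36.0
position: [551.0, 70.9, 43.5]
tcp_rot: [0.045, 0.706, -0.045, 0.706]
contact_force: [-1.2, -5.4, -1.4]
width: 14.6
```

Contact: -5.4 N along the rail, which is above 1.5 N and under the rack's 6 N friction. I'll confirm it, back off a hair to relax it, and start pressing down.

Run:
```python
from h import *
o,M=state();print(o['time_s'],o['position'],o['contact_force'],o['wrist_torque'])
c=cal('wrist');im=grab_frame('wrist');cv2.imwrite('pics/w15.png',im)
e=np.array([.119,.9929,0])
g=cv2.GaussianBlur(cv2.cvtColor(im,cv2.COLOR_BGR2GRAY),(7,1),0).astype(float)
for u in(255,260,266,272,366,372,378,384):
    a,b=178,192;d=-np.gradient(g[a:b,u]);d[d<0]=0;v=a+(d*np.arange(b-a)).sum()/d.sum();print(u,round(v,2),(onz(c,u,v,49.3)@e).round(2),end=' | ')
o,M=state();print(o['contact_force'])
```

```text
36.0 [551.03931594  70.87400859  43.491071  ] [-1.2396108  -5.40408734 -1.42032685] [-0.86591127  0.12712414 -0.02148542]
255 184.31 175.59 | 260 184.0 175.73 | 266 184.0 175.68 | 272 183.81 175.75 | 366 183.62 175.49 | 372 182.97 175.83 | 378 182.85 175.9 | 384 183.14 175.74 | [-0.62176519 -4.70301805 -0.5869048 ]
```

Request:
step_arm(increments="0 -0.0003 0 0 1;0.001 0 0 0 1;0.001 0 0 0 1;0.001 0 0 0 1;0.001 0 0 0 1;0.001 0 0 0 1;0 0 0 0 1;0 0 0 0 1;0 0 0 0 1;0 0 0 0 1")

```text
time_s: 37.3
position: [551.1, 70.7, 38.7]
tcp_rot: [0.045, 0.706, -0.045, 0.706]
contact_force: [-2.5, -2.7, 6.1]
width: 14.3
```

Run:
```python
from h import *
for k in range(3):
    o,M=state();print(o['position'].round(2),o['contact_force'].round(2),o['wrist_torque'].round(2));grab_frame('wrist')
```

```text
[551.05  70.67  38.71] [-2.53 -2.68  6.12] [-0.55  0.23 -0.04]
[551.03  70.65  38.7 ] [-2.33 -3.11  6.75] [-0.6   0.33  0.03]
[551.05  70.67  38.72] [-2.6  -3.34  6.76] [-0.57  0.29  0.02]
```

The washer is taking load, with a change of about 8.5 N. I'll press 1.4 mm more.

Request:
step_arm(increments="0.0005 0 0 0 1;0.0005 0 0 0 1;0.0004 0 0 0 1;0 0 0 0 1;0 0 0 0 1;0 0 0 0 1;0 0 0 0 1;0 0 0 0 1;0 0 0 0 1;0 0 0 0 1")

```text
time_s: 38.7
position: [551.0, 70.6, 37.4]
tcp_rot: [0.045, 0.706, -0.045, 0.706]
contact_force: [-3.2, -3.0, 8.4]
width: 14.4
```

Run:
```python
from h import *
for k in range(3):
    o,M=state();print(o['time_s'],o['position'].round(2),o['contact_force'].round(2),o['wrist_torque'].round(2));grab_frame('wrist')
```

```text
38.7 [551.02  70.64  37.39] [-3.22 -3.    8.36] [-0.63  0.35 -0.01]
38.75 [551.06  70.62  37.4 ] [-3.38 -3.6   8.13] [-0.56  0.37 -0.03]
38.8 [551.06  70.65  37.43] [-3.94 -2.8   8.55] [-0.61  0.37 -0.06]
```

A side force of about -3 N has built up in both x and y. I'll relieve it a little and press 0.4 mm deeper.

Request:
step_arm(increments="0 -0.0003 -0.0004 0 1;0.0004 0 0 0 1;0 0 0 0 1;0 0 0 0 1;0 0 0 0 1;0 0 0 0 1;0 0 0 0 1;0 0 0 0 1;0 0 0 0 1;0 0 0 0 1")

```text
time_s: 40.1
position: [551.0, 70.5, 37.1]
tcp_rot: [0.045, 0.705, -0.045, 0.706]
contact_force: [-1.3, -1.9, 7.8]
width: 14.2
```

Run:
```python
from h import *
for k in range(3):
    o,M=state();print(o['time_s'],o['position'].round(2),o['contact_force'].round(2),o['wrist_torque'].round(2));
    if k<2:grab_frame('wrist')
```

```text
40.1 [550.96  70.53  37.11] [-1.34 -1.94  7.83] [-0.23  0.18 -0.07]
40.15 [551.    70.55  37.12] [-1.93 -1.13  9.5 ] [-0.32  0.12  0.01]
40.2 [550.98  70.56  37.12] [-1.96 -2.11  8.85] [-0.29  0.16 -0.03]
```

The washer is at about 5.1 mm by position and about 10.5 N by force. I'll add 0.3 mm and begin the clockwise turn (positive about tool x) with a cautious 20°.

Request:
step_arm(increments="0.0003 0 0 0 1;0 0 0 4 1;0 0 0 4 1;0 0 0 4 1;0 0 0 4 1;0 0 0 4 1;0 0 0 0 1;0 0 0 0 1;0 0 0 0 1;0 0 0 0 1")

```text
time_s: 41.45
position: [550.8, 70.5, 36.7]
tcp_rot: [0.167, 0.687, -0.167, 0.687]
contact_force: [-1.3, -2.2, 8.9]
width: 14.4
```

Run:
```python
from h import *
for k in range(2):
    o,M=state();print(o['time_s'],o['position'].round(2),o['contact_force'].round(2),o['wrist_torque'].round(2),M[:,2].round(3));
    im=grab_frame('wrist')
cv2.imwrite('pics/w16.png',im)
cv2.imwrite('pics/w16c.png',cv2.resize(im[190:360,220:420],None,fx=3.5,fy=3.5,interpolation=cv2.INTER_CUBIC))
```

```text
41.45 [550.79  70.47  36.73] [-1.27 -2.16  8.94] [-0.46  0.2  -0.05] [ 0.888 -0.459  0.   ]
41.5 [550.8   70.49  36.75] [-1.59 -2.58  7.52] [-0.43  0.23 -0.02] [ 0.888 -0.459  0.001]
```

View pics/w16c.png

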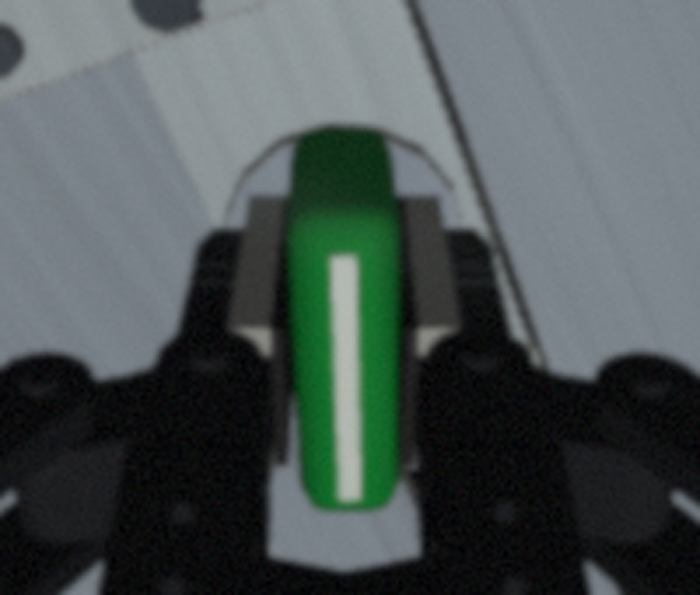

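The nut turns freely under the lips and the torque is negligible. I'll turn another 40°.

Request:
step_arm(increments="0 0 0 5 1;0 0 0 5 1;0 0 0 5 1;0 0 0 5 1;0 0 0 5 1;0 0 0 5 1;0 0 0 5 1;0 0 0 5 1;0 0 0 0 1;0 0 0 0 1")

```text
time_s: 42.8
position: [551.0, 70.1, 36.8]
tcp_rot: [0.392, 0.588, -0.392, 0.589]
contact_force: [-2.2, -6.0, 8.0]
width: 14.4
```

Run:
```python
from h import *
o,M=state();print(o['time_s'],o['position'].round(2),o['contact_force'].round(2),o['wrist_torque'].round(2),np.degrees(np.arctan2(M[1,2],M[0,2])))
```

```text
42.8 [551.04  70.07  36.79] [-2.25 -5.95  7.97] [-1.23  0.15  0.07] -67.34147106729345
```

The stem is pressing the rack at about 6 N, because its axis sits slightly off the turn axis. I'll back off 1.2 mm along the rail before finishing the turn.

Request:
step_arm(increments="0 -0.0006 0.0011 0 1;0 0 0 5 1;0 0 0 5 1;0 0 0 5 1;0 0 0 0 1;0 0 0 0 1;0 0 0 0 1;0 0 0 0 1;0 0 0 0 1;0 0 0 0 1")

```text
time_s: 44.05
position: [551.6, 69.2, 37.0]
tcp_rot: [0.466, 0.532, -0.465, 0.533]
contact_force: [1.7, -1.6, 8.1]
width: 14.1
```

Run:
```python
from h import *
o,M=state();print(o['time_s'],o['position'].round(2),o['contact_force'].round(2),o['wrist_torque'].round(2),np.degrees(np.arctan2(M[1,2],M[0,2])))
```

```text
44.05 [551.58  69.18  36.95] [ 1.7  -1.64  8.15] [-0.54 -0.32 -0.  ] -82.34336054570424
```

Request:
step_arm(increments="0 0 0.0002 5 1;0 0 0 5 1;0 0 0 5 1;0 0 0 0 1;0 0 0 0 1;0 0 0 0 1;0 0 0 0 1;0 0 0 0 1;0 0 0 0 1;0 0 0 0 1")

```text
time_s: 45.3
position: [551.2, 68.9, 36.9]
tcp_rot: [0.531, 0.467, -0.531, 0.467]
contact_force: [0.2, -3.5, 8.1]
width: 14.2
```

Run:
```python
from h import *
for k in range(2):
    o,M=state();print(o['time_s'],o['position'].round(2),o['contact_force'].round(2),o['wrist_torque'].round(2),np.degrees(np.arctan2(M[1,2],M[0,2])))
    if k==0: im=grab_frame('wrist')
cv2.imwrite('pics/w17.png',im)
```

```text
45.3 [551.24  68.9   36.88] [ 0.24 -3.5   8.12] [-0.73  0.04 -0.  ] -97.34481011460657
45.35 [551.26  68.92  36.89] [ 0.27 -3.57  7.76] [-0.73  0.01 -0.07] -97.3433231318698
```

View pics/w17.png

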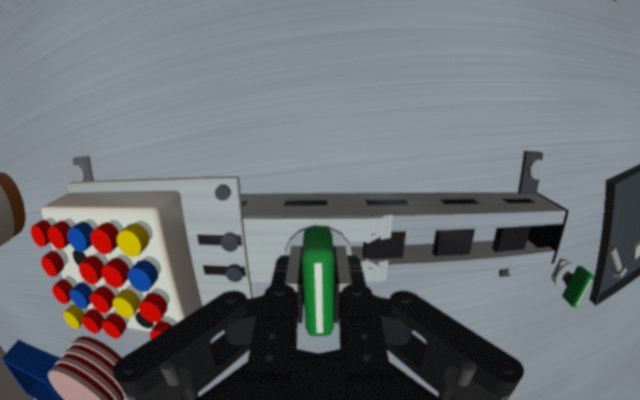

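The knob now stands across the slot, with no wall contact torque. The change in contact position shows the stem about 1.9 mm off the turn axis, so the stem is now about 1.2 mm to −x. I'll recentre, then let it rise.

Request:
step_arm(increments="0 0.0006 0.0002 0 1;0 0.0006 0 0 1;0 0 0 0 1;0 0 0 0 1;-0.0005 0 0 0 1;-0.0005 0 0 0 1;-0.0005 0 0 0 1;0 0 0 0 1;0 0 0 0 1;0 0 0 0 1")

```text
time_s: 46.6
position: [551.4, 68.8, 37.9]
tcp_rot: [-0.531, -0.467, 0.531, -0.467]
contact_force: [-3.9, 0.0, 6.6]
width: 14.1
```

Run:
```python
from h import *
o,M=state();print(o['time_s'],o['position'].round(2),o['contact_force'].round(2),o['wrist_torque'].round(2),np.degrees(np.arctan2(M[1,2],M[0,2])))
```

```text
46.6 [551.42  68.77  37.94] [-3.94  0.    6.58] [-0.02  0.64  0.01] -97.34444191379559
```

Request:
step_arm(increments="-0.0005 0 0 0 1;-0.0005 0 0 0 1;-0.0005 -0.0003 0 0 1;0 0 0 0 1;0 0 0 0 1;0 0 0 0 1;0 0 0 0 1;0 0 0 0 1;0 0 0 0 1;0 0 0 0 1")

```text
time_s: 47.85
position: [551.5, 68.6, 39.5]
tcp_rot: [0.531, 0.467, -0.531, 0.467]
contact_force: [-1.2, 1.6, 5.0]
width: 14.3
```

Run:
```python
from h import *
o,M=state();print(o['time_s'],o['position'].round(2),o['contact_force'].round(2),o['wrist_torque'].round(2),np.degrees(np.arctan2(M[1,2],M[0,2])))
```

```text
47.85 [551.54  68.65  39.46] [-1.19  1.62  4.96] [0.13 0.35 0.04] -97.34335453856514
```

The nut's top edge is now above the lips' lower edge with little force, so the lips are in the grooves. I'll rise to contact and tug gently.

Request:
step_arm(increments="-0.0004 0 0 0 1;-0.0004 0 0 0 1;-0.0002 0 0 0 1;0 0 0 0 1;0 0 0 0 1;0 0 0 0 1;0 0 0 0 1;0 0 0 0 1;0 0 0 0 1;0 0 0 0 1")

```text
time_s: 49.1
position: [551.4, 68.6, 40.4]
tcp_rot: [0.531, 0.467, -0.531, 0.467]
contact_force: [1.5, 1.7, -1.3]
width: 14.1
```

Run:
```python
from h import *
o,M=state();print(o['time_s'],o['position'].round(2),o['contact_force'].round(2),o['wrist_torque'].round(2))
```

```text
49.1 [551.4   68.6   40.38] [ 1.54  1.75 -1.32] [ 0.24 -0.29 -0.03]
```

Request:
step_arm(increments="-0.0002 0 0 0 1;-0.0002 0 0 0 1;0 0 0 0 1;0 0 0 0 1;0 0 0 0 1;0 0 0 0 1;0 0 0 0 1;0 0 0 0 1;0 0 0 0 1;0 0 0 0 1")

```text
time_s: 50.35
position: [551.3, 68.6, 40.7]
tcp_rot: [-0.531, -0.467, 0.531, -0.467]
contact_force: [5.7, 2.4, -12.1]
width: 13.8
```

Run:
```python
from h import *
o,M=state();print(o['time_s'],o['position'].round(2),o['contact_force'].round(2),o['wrist_torque'].round(2))
```

```text
50.35 [551.3   68.61  40.67] [  5.75   2.36 -12.08] [ 0.32 -0.81 -0.05]
```

The tug reads -12 N, about 10 N net. With the spring that puts about 17 N on the lips, and it held at TCP z 40.7. I'll relax it back to neutral and look before letting go.

Request:
step_arm(increments="0.0002 0.0002 -0.0001 0 1;0.0003 0.0001 0 0 1;0 0 0 0 1;0 0 0 0 1;0 0 0 0 1;0 0 0 0 1;0 0 0 0 1;0 0 0 0 1;0 0 0 0 1;0 0 0 0 1")

```text
time_s: 51.6
position: [551.6, 68.7, 40.3]
tcp_rot: [-0.531, -0.467, 0.531, -0.467]
contact_force: [-1.2, -0.2, 3.3]
width: 14.2
```

Run:
```python
from h import *
o,M=state();print(o['time_s'],o['position'].round(2),o['contact_force'].round(2),o['wrist_torque'].round(2),o['width'])
```

```text
51.6 [551.55  68.65  40.3 ] [-1.25 -0.21  3.29] [-0.07  0.44  0.02] 14.19653186342167
```

Forces are near neutral. Opening partway, because the fingers open along the rail towards the rack.

Request:
step_arm(increments="0 0 0 0 0.8;0 0 0 0 0.75;0 0 0 0 0.7;0 0 0 0 0.7;0 0 0 0 0.7;0 0 0 0 0.7;0 0 0 0 0.7;0 0 0 0 0.7;0 0 0 0 0.7;0 0 0 0 0.7")

```text
time_s: 52.85
position: [551.6, 68.7, 40.3]
tcp_rot: [0.531, 0.467, -0.531, 0.467]
contact_force: [-0.1, -0.2, -0.1]
width: 25.8
```

Run:
```python
from h import *
o,M=state();print(o['time_s'],o['position'].round(2),o['contact_force'].round(2),o['wrist_torque'].round(2),o['width'])
im=grab_frame('wrist');cv2.imwrite('pics/w18.png',im)
```

```text
52.85 [551.65  68.68  40.29] [-0.14 -0.19 -0.09] [ 0.04 -0.01 -0.03] 25.76543735809108
```

View pics/w18.png

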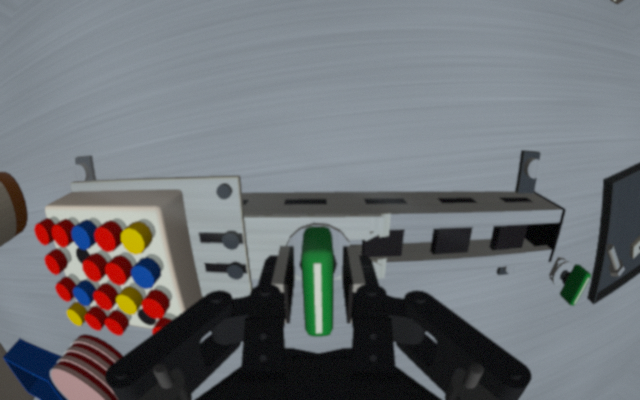

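The gripper is free, with about 0 N, and the knob stays upright across the slot. I'll lift straight up.

Request:
step_arm(increments="-0.004 0 0 0 0.7;-0.006 0 0 0 0.7;-0.01 0 0 0 0.7;-0.015 0 0 0 0.7;-0.02 0 0 0 0.7;-0.02 0 0 0 0.7;-0.02 0 0 0 0.7;-0.015 0 0 0 0.7;0 0 0 0 0.7;0 0 0 0 0.7")

```text
time_s: 54.15
position: [551.3, 68.6, 149.9]
tcp_rot: [-0.531, -0.467, 0.531, -0.467]
contact_force: [0.1, -1.1, -0.2]
width: 25.6
```

Run:
```python
from h import *
o,M=state();print(o['time_s'],o['position'].round(2),o['contact_force'].round(2),o['width'])
c,im=knob('w19',90)
e=np.array([.119,.9929]);n=np.array([.9929,-.119])
cv2.imwrite('pics/w19c.png',cv2.resize(im[150:330,200:450],None,fx=3,fy=3,interpolation=cv2.INTER_CUBIC))
cv2.imwrite('pics/scene19c.png',cv2.resize(grab_frame('scene')[150:270,230:400],None,fx=4.5,fy=4.5,interpolation=cv2.INTER_CUBIC))
```

```text
54.15 [551.3   68.64 149.85] [ 0.09 -1.15 -0.2 ] 25.592605983369246
[317.7 203.1] [308 172  20  66 871] [554.   68.9] [14.3 52.8] 83.28 y 60.6 77.6
```

View pics/w19c.png

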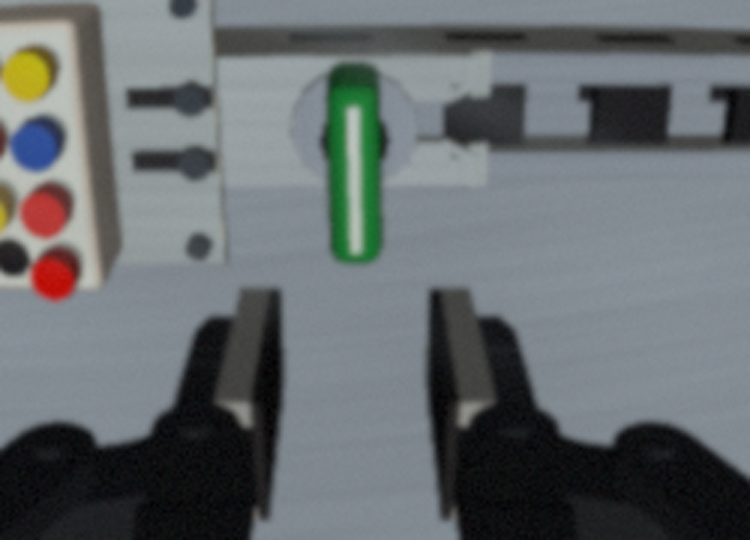

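View pics/scene19c.png

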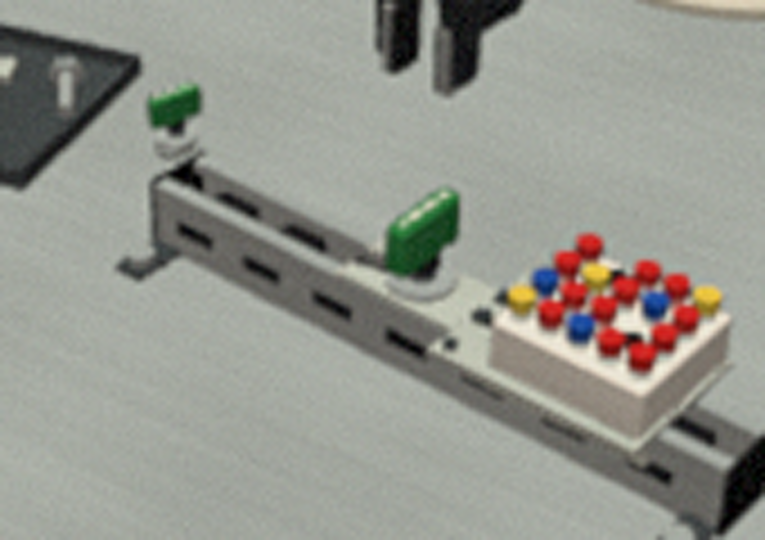

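The released clamp stands upright on the foot. Its knob measures 83.3°, against 83.2° for the rail's direction, so it is square across the slot. The rack is in place and the gripper is clear.

Run:
```python
from station import order
print(order.hand_in())
```

```text
the job is handed in; nothing more can be done
None
```

I locked the rack with the largest green-knobbed clamp and handed the job in at about 54 s of the 72 s allowed. No verdict is reported.

**What I did**
- **Insert and slide:** I picked the clamp from the tray, lowered its nut into the open slot and slid it into the fork. The stem then bore on the fork's end with about 5 N. The rack's edge measured the same before and after contact.
- **Press and turn:** I pressed to an estimated 5 mm of washer travel and about 10 N, then turned the knob 90° clockwise. During the turn the stem pushed the rack with about 6 N, its friction limit, so I backed off 1.2 mm and finished the turn.
- **Tug and release:** The nut caught about 0.2 mm above the height I predicted. I tugged with about 10 N net, which I estimate put about 17 N on the lips, then let go and lifted clear.

**Last checks**
- The knob is square across the slot within about 0.1° and looks upright.
- The gripper is open and clear, and its force reading went to zero when it let go.
- The rack looks unmoved in the final picture, but I did not measure its edge again after the turn.

**What failed or disagreed**
- **Fingertips:** They stood about 17 mm above the reported TCP, not 17 mm ahead of it. My first grasp closed just above the knob and pressed on it with about 10 N. The clamp was not disturbed, and the second grasp, 34 mm deeper, held.
- **Fork end:** Contact came about 2.5 mm later than the camera predicted. This was mostly the stem sitting about 1.9 mm off the turn axis.
- **Side forces:** They reached about 6 N during the tug and dropped to about 1 N when I relaxed it.

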